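# Put the bur blocks away in the UV cabinet and start it

### The job

Tidy the dental bur blocks away: pull out the tray of the UV cabinet, set every bur block on the worktop upright and fully down into its own pocket (the one with its shape and size, as shown on the card beside it), and slide the loaded tray fully home under the hood. Then press the start button on the hood fully down and let it come up again. Do not knock over the cup or the jar, and leave the tray home and every block in its pocket.

Things in the scene. Friction and masses are not known exactly. Their poses are not given: they have to be found in the camera images.
- block_round_small: small round bur block: disc 40 mm in diameter, lilac plastic 30 mm high with upright straight sides, about 90 g, a bunch of thin steel burs standing up to 20 mm out of its top (none within 5 mm of the sides). Origin: centre of the underside, z up. Stands loose on the worktop; may be absent (None).
- block_oblong: oblong bur block: 34 mm (own x) by 66 mm (own y), lilac plastic 30 mm high with upright straight sides, about 90 g, a bunch of thin steel burs standing up to 20 mm out of its top (none within 5 mm of the sides). Origin: centre of the underside, z up. Stands loose on the worktop; may be absent (None).
- block_square_small: small square bur block: 38 by 38 mm, lilac plastic 30 mm high with upright straight sides, about 90 g, a bunch of thin steel burs standing up to 20 mm out of its top (none within 5 mm of the sides). Origin: centre of the underside, z up. Stands loose on the worktop; may be absent (None).
- block_round_large: large round bur block: disc 58 mm in diameter, lilac plastic 30 mm high with upright straight sides, about 90 g, a bunch of thin steel burs standing up to 20 mm out of its top (none within 5 mm of the sides). Origin: centre of the underside, z up. Stands loose on the worktop; may be absent (None).
- block_square_large: large square bur block: 54 by 54 mm, lilac plastic 30 mm high with upright straight sides, about 90 g, a bunch of thin steel burs standing up to 20 mm out of its top (none within 5 mm of the sides). Origin: centre of the underside, z up. Stands loose on the worktop; may be absent (None).
- slot_round_small (a point): floor centre of the pocket for the round small block in the sliding tray: round, 45 mm wide; near row (side towards the robot), the end next to the hood. 7 mm deep, floor 20 mm above the worktop; a seated block's origin lies here, sides in line (squares any quarter turn). A white card beside it shows the outline. Axes: y = the direction in which the tray slides in, z up. Moves with the tray.
- slot_oblong (a point): floor centre of the pocket for the oblong block in the sliding tray: 39 mm (x) by 71 mm (y), near row, middle. 7 mm deep, floor 20 mm above the worktop; a seated block's origin lies here, sides in line (squares any quarter turn). A white card beside it shows the outline. Axes: y = the direction in which the tray slides in, z up. Moves with the tray.
- slot_square_small (a point): floor centre of the pocket for the square small block in the sliding tray: 43 by 43 mm, near row, the end next to the handle. 7 mm deep, floor 20 mm above the worktop; a seated block's origin lies here, sides in line (squares any quarter turn). A white card beside it shows the outline. Axes: y = the direction in which the tray slides in, z up. Moves with the tray.
- slot_round_large (a point): floor centre of the pocket for the round large block in the sliding tray: round, 63 mm wide; far row, the end next to the hood. 7 mm deep, floor 20 mm above the worktop; a seated block's origin lies here, sides in line (squares any quarter turn). A white card beside it shows the outline. Axes: y = the direction in which the tray slides in, z up. Moves with the tray.
- slot_square_large (a point): floor centre of the pocket for the square large block in the sliding tray: 59 by 59 mm; far row, the end next to the handle. 7 mm deep, floor 20 mm above the worktop; a seated block's origin lies here, sides in line (squares any quarter turn). A white card beside it shows the outline. Axes: y = the direction in which the tray slides in, z up. Moves with the tray.
- tray (a joint): sliding tray of the UV cabinet, m along slot y: 0 = fully out (all pockets clear of the hood, tray end 15 mm from its mouth), 0.265 = fully home under the hood (end stop). Starts part or all the way in; takes 2 to 4 N to move, stays where left. Grey plate 196 by 262 mm with aluminium rim, rim top 32 mm above the worktop.
- tray_handle (a point): centre of the top edge of the tray's upright steel handle bar: 74 mm wide (slot x), 14 mm thick (slot y: pinch across this), top 88 mm and bottom 16 mm above the worktop, 28 mm free gap between it and the tray's end rim, which is 32 mm high. Axes as the slots. Stays 48 mm outside the hood when the tray is home.
- start (a joint): white start push button on top of the hood, m pressed: 0 = released, 0.006 = fully down (a spring, about 5 N at the bottom), springs back by itself.
- start_top (a point): centre of the top of the start button, 28 mm in diameter, pressed straight down, near the robot-side corner of the hood's top, 50 mm behind the hood's mouth. Axes as the slots. Hood: white box open at the tray's end, 236 mm wide, 277 mm long, top 120 mm and ceiling 94 mm above the worktop.
- cup: turquoise plastic cup standing on the worktop, 72 mm wide, 95 mm high; bystander. Origin: centre of the underside.
- jar: steel jar, 60 mm wide, 75 mm high; bystander. Origin: centre of the underside.
- dish: small glass dish, 38 mm wide, 20 mm high; bystander. Origin: centre of the underside.
Not all that is in view belongs to the job. Leave any yellow look-alike of the block_square_large alone.

How it is judged:
By the outcome, as a careful person would: the job done as asked, in the order asked, and still so for the second after the job is handed in, with the robot touching nothing.
Of block_round_small, block_oblong, block_square_small, block_round_large, block_square_large only 3 to 5 are there at a start; the rules pass over those that are not, and their reading is None.
At some moment in a run one of block_round_small, block_oblong, block_square_small, block_round_large, block_square_large may be knocked a few centimetres aside while the robot is not near it.
Once in a run the grip may slacken for a moment while it holds something.
It also fails if it takes over 210 s, if anything falls off the work surface, if the arm or the gripper's body presses on something with over 40 N, if the wrist force passes 120 N, or if a joint passes its speed limit or range.

### The arm

A 6-joint arm with a two-finger parallel gripper is mounted at the origin on the work surface. World frame = base frame: x ahead of the robot, y to its left, z up, the work surface at z = 0. Lengths are in m, angles in rad, forces in N, time in s.
With the tool pointing down it reaches from about 0.275 to 0.875 m from the base axis. Payload 12.5 kg.
Tool frame: the origin (TCP) lies on the mounting face of the last link; the fingertips stand 173 mm ahead of it and the grasp point (between the pads) lies 155 mm ahead of it (r.grip_point_offset is the distance from the TCP to the grasp point, in m); z points along the fingers, y is the direction in which the jaws open and shut (so a half turn about z gives the same grasp; the last joint's range is limited). The gripper opens to 85 mm and grips with 20 to 120 N. Pads are 22 mm wide; open, the fingers measure 114 mm over their backs; the gripper's body (76 mm by 85 mm) begins 54 mm behind the grasp point. The pads swing forward as they close: fully open they stand 13 mm farther back than shut.
Start: joints at [-1.329, 0.351, 1.652, -0, 1.139, -0.085], TCP at [0.177, -0.521, 0.405] pointing down, gripper open.
Joint ranges: [-2.75, 2.75], [-0.79, 2.1], [0.01, 2.65], [-1.57, 4.71], [0.07, 3.14], [-2.87, 2.87]. Speed limits (rad/s): [2.22, 2.22, 2.79, 3.14, 3.14, 3.14].

### API

Orientations are given as a unit quaternion [x, y, z, w].
In Python, from workcell import status, imaging, r gives the robot as it stands. The module is installed in compiled form; this text tells all that it offers.
- The arm moves only by the tool servo_tool, never from a script. Its argument "deltas" is a list of rows, each a list of 7 numbers: the shift along the world's x, y, z each as a share of 100 mm, from -1 to 1, then the turn, a rotation vector about the world's x, y, z each as a share of 90 degrees, from -1 to 1, then the closure, from -1 (fully open) to 1 (shut), so that 0 is half open. In form: [[dx, dy, dz, ax, ay, az, gripper], ...]. A call has 1 to 10 rows; each row is the pose to reach, as a shift and turn from the pose commanded when the call began; what a row does not reach only later rows make up. A row lasts 1/12 s, in which the tool goes at most 41.7 mm and 7.16 degrees, less where a joint would pass 70% of its speed; a pose out of reach is approached as far as the arm can. A call with a number of a shift or a turn outside -1 to 1 is refused whole. A call with a gripper value outside its range is refused whole. The fingers move at their own pace and stop on an object; "squeeze" is the grip in N (left out, the last holds). Time passes only in rows, so rows that repeat a pose let the fingers close. It gives the time, the measured TCP pose, the force and the opening at its end, in the units of the state.
- status.observe(): the state, without advancing time (a new reading comes with each control period).
- imaging.grab_frame(name): name is "scene" or "side" or "wrist"; returns a dict with "pixels" (420x560x3 uint8, red, green, blue), "mtx" (3x3 intrinsics, pixels), "pose" (4x4, takes a point from camera to world coordinates). Camera axes: x right, y up, looking along -z (the intrinsics and any distortion apply to the point x, -y, -z); pixel columns grow to the right and rows downward; lengths in m; the calibration is good to about 2 mm. A picture is of the moment at which its call begins. There is no depth.
- r.close_job(): hands the job in, once; it reports no verdict.
The state is a dict: "time": time; "joints": joint angles; "joint_velocities": joint speeds; "joint_efforts": joint torques, N m; "tool_pos": TCP position; "orientation": TCP orientation; "contact_force": force on the tool from outside, world axes, zero at the start; "moment": the same for the moment, N m; "gripper_width": opening from 0.0 (shut) to 1.0 (fully open).
Only numpy, scipy, OpenCV 4.12 (cv2) and the standard library are available. Lean on these libraries where they do the work, as an engineer would, in place of code of your own. Each camera call takes 0.05 s, during which the arm holds its last target.

## Working session

There is one attempt and no reset: what is moved stays moved. The work goes in short steps, Python scripts to look and compute and a tool call to move; the robot and the scene stay as the last step left them, time stands still between calls to the robot, and variables do not carry over. Pictures are saved under pics/ and viewed, and the job is handed in when it is done.

Besides the shell and the picture viewer there is one more tool, called after "Request:" in YAML: its name, and indented under it one key for each argument. servo_tool: Moves the arm, as the interface text tells. Its arguments: {"type":"object","properties":{"deltas":{"type":"array"},"squeeze":{"type":"number"}},"required":["deltas"]}

```bash
mkdir -p pics; python3 - <<'E'
from workcell import status, imaging, r
import cv2,numpy as np
print(status.observe())
for n in ["scene","side","wrist"]:
    f=imaging.grab_frame(n)
    cv2.imwrite(f"pics/a_{n}.png",f["pixels"][:,:,::-1])
    np.savez(f"pics/a_{n}.npz",**{k:f[k] for k in("pixels","mtx","pose")})
    print(n,f.keys(),f["mtx"].tolist(),np.round(f["pose"],4).tolist())
E
```

```text
{'time': 0.0, 'joints': array([-1.32862235e+00,  3.51255760e-01,  1.65243737e+00, -1.30278843e-05,
        1.13912222e+00, -8.45940317e-02]), 'joint_velocities': array([ 4.34093928e-04, -2.45574688e-04, -2.16930465e-03,  7.47252727e-05,
        3.45537849e-04, -5.33597643e-04]), 'joint_efforts': array([ 1.38690822e-03, -5.06103730e+01, -2.91402429e+01, -4.15609691e-05,
        4.47129220e-03, -3.65387336e-05]), 'tool_pos': array([ 0.1765355 , -0.5207587 ,  0.40414256]), 'orientation': array([ 9.86681870e-01,  1.62660732e-01, -5.40148101e-05, -6.08987880e-04]), 'contact_force': array([ 0.42287236,  0.24824214, -0.34946047]), 'moment': array([-0.02029582, -0.01549381, -0.04664345]), 'gripper_width': 1.0023738042137467}
scene dict_keys(['pixels', 'mtx', 'pose']) [[386.5615071562639, 0.0, 277.68071700473786], [0.0, 386.5615071562639, 207.80981176623732], [0.0, 0.0, 1.0]] [[0.8139, -0.3579, 0.4577, 0.9394], [0.581, 0.496, -0.6453, -0.6669], [0.0039, 0.7911, 0.6116, 0.6554], [0.0, 0.0, 0.0, 1.0]]
side dict_keys(['pixels', 'mtx', 'pose']) [[490.5617256298442, 0.0, 268.32110110932837], [0.0, 490.5617256298442, 208.77937529650768], [0.0, 0.0, 1.0]] [[-0.8878, 0.2331, -0.3968, 0.0209], [-0.4599, -0.4842, 0.7444, 0.918], [-0.0186, 0.8433, 0.537, 0.82], [0.0, 0.0, 0.0, 1.0]]
wrist dict_keys(['pixels', 'mtx', 'pose']) [[296.2794666200548, 0.0, 281.6850099375543], [0.0, 296.2794666200548, 208.21460454687005], [0.0, 0.0, 1.0]] [[0.3217, 0.8983, 0.2992, 0.2544], [-0.9468, 0.3057, 0.1004, -0.4942], [-0.0013, -0.3155, 0.9489, 0.3732], [0.0, 0.0, 0.0, 1.0]]
```

View pics/a_scene.png

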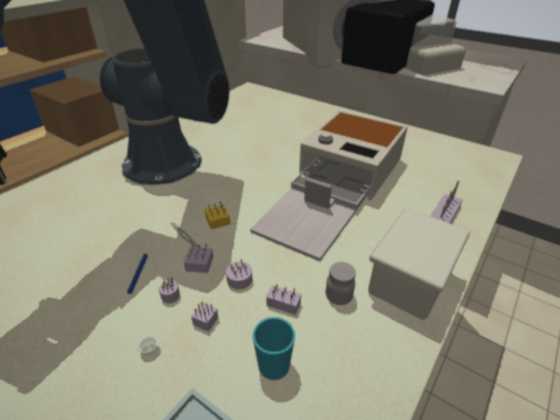

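View pics/a_side.png

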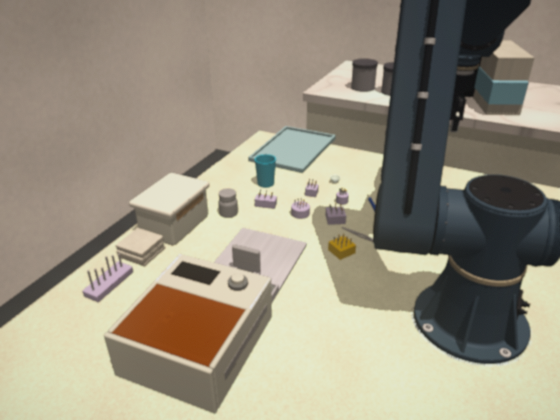

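View pics/a_wrist.png

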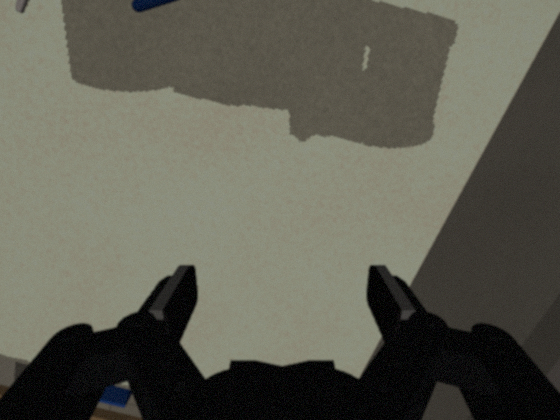

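The scene shows lilac blocks at about (198,257), (238,273), (169,289), (205,316) and (283,298). The yellow look-alike is at (217,216) and the purple rack at (447,208) is another distractor. I also see the jar at (341,283), the cup at (274,347), the dish at (148,345), and the tray handle at (318,191) in front of the hood at (355,140). Next I'll take close crops.

```bash
cat > h.py <<'E'
import numpy as np, cv2
from workcell import status, imaging, r
def grab(n,name=None):
    f=imaging.grab_frame(n)
    if name: cv2.imwrite(f"pics/{name}.png",f["pixels"][:,:,::-1]); np.savez(f"pics/{name}.npz",**{k:f[k] for k in("pixels","mtx","pose")})
    return f
def load(name): return dict(np.load(f"pics/{name}.npz"))
def proj(f,P):
    P=np.atleast_2d(P); T=np.linalg.inv(f["pose"]); c=P@T[:3,:3].T+T[:3,3]
    c=c*[1,-1,-1]; u=c@f["mtx"].T
    return u[:,:2]/u[:,2:]
def ray(f,uv,z):
    uv=np.atleast_2d(uv).astype(float); d=np.c_[uv,np.ones(len(uv))]@np.linalg.inv(f["mtx"]).T
    d=(d*[1,-1,-1])@f["pose"][:3,:3].T; o=f["pose"][:3,3]
    t=(z-o[2])/d[:,2]; return o+d*t[:,None]
def crop(f,x0,y0,x1,y1,s,name,grid=20):
    im=f["pixels"][y0:y1,x0:x1,::-1]; im=cv2.resize(im,None,fx=s,fy=s,interpolation=cv2.INTER_CUBIC)
    for x in range((x0//grid+1)*grid,x1,grid): cv2.putText(im,str(x),(int((x-x0)*s),8),0,.3,(0,0,255)); cv2.line(im,(int((x-x0)*s),10),(int((x-x0)*s),16),(0,0,255))
    for y in range((y0//grid+1)*grid,y1,grid): cv2.putText(im,str(y),(0,int((y-y0)*s)),0,.3,(0,0,255)); cv2.line(im,(20,int((y-y0)*s)),(26,int((y-y0)*s)),(0,0,255))
    cv2.imwrite(f"pics/{name}.png",im)
E
python3 - <<'E'
from h import *
f=load("a_scene"); crop(f,130,190,360,390,3.4,"b1",20); crop(f,240,100,420,260,4.4,"b2")
f=load("a_side"); crop(f,200,160,380,280,4.4,"b3"); crop(f,110,220,320,400,3.6,"b4")
E
```

```text
(no output)
```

View pics/b1.png

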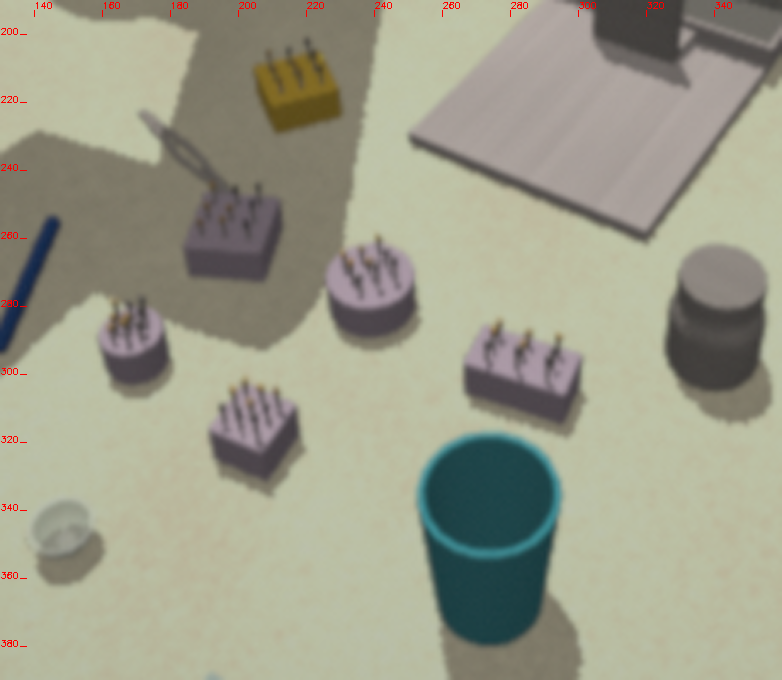

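View pics/b2.png

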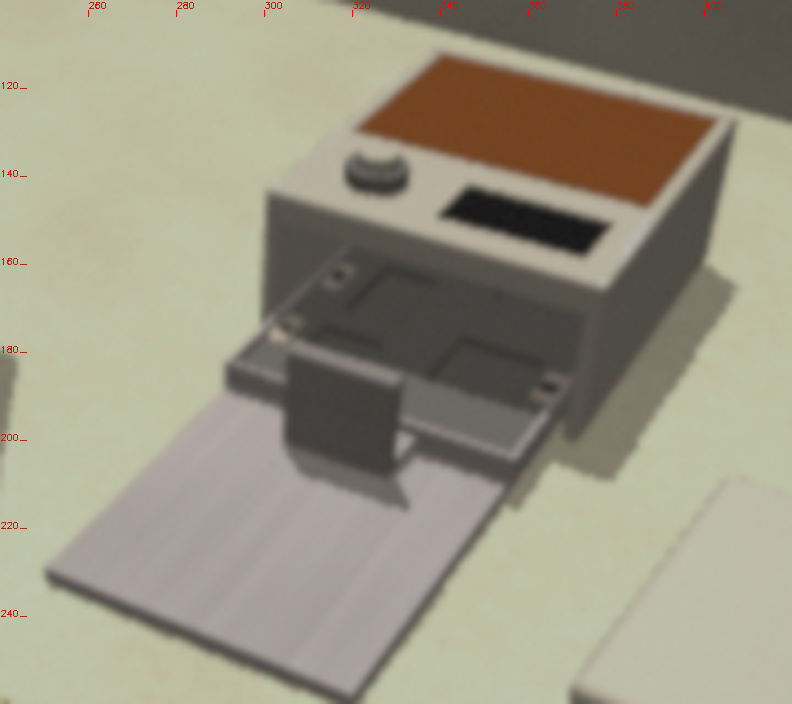

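View pics/b3.png

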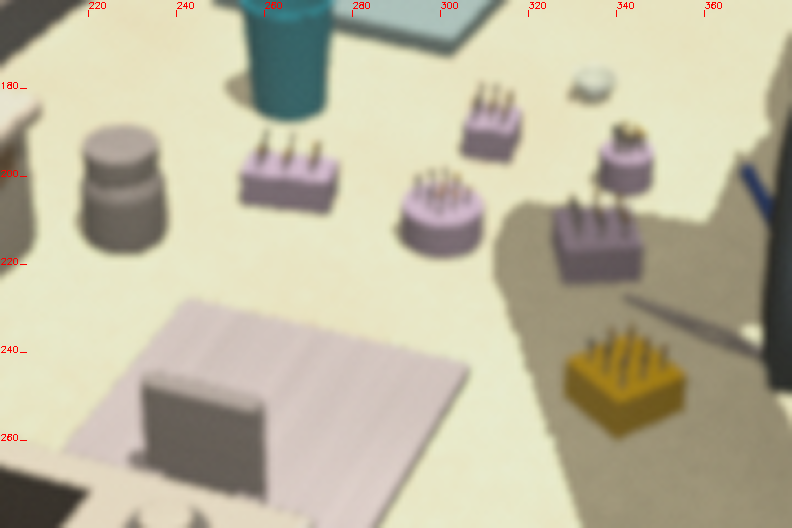

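View pics/b4.png

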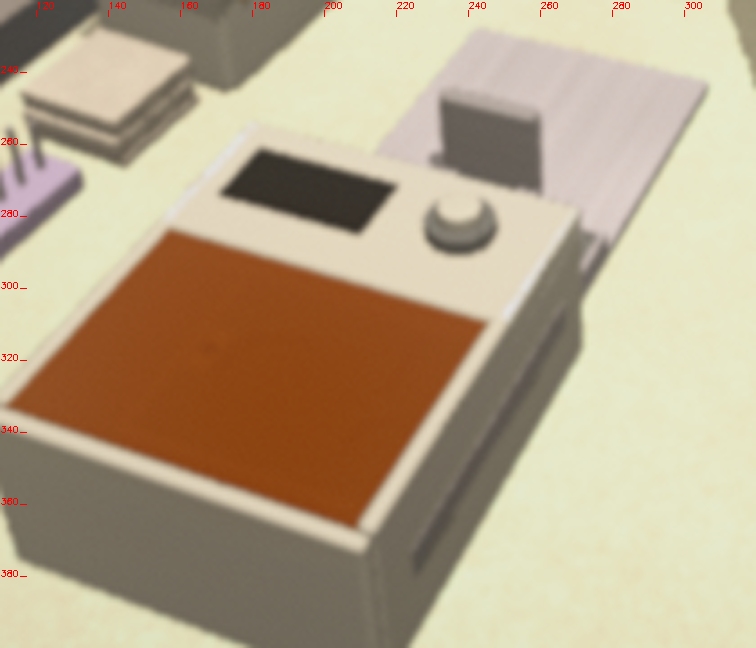

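```bash
python3 - <<'E'
from h import *
np.set_printoptions(precision=4,suppress=True)
s=load("a_scene"); d=load("a_side")
print("scene hood top corners L,R(mouth), backR, backL",ray(s,[(300,143),(376,166),(406,127),(338,112)],.12))
print("side hood top: mouth far(268,278) mouth near..",ray(d,[(269,279),(179,254),(212,372),(110,332)],.12))
print("button",ray(s,[(325.5,136.5)],.13),ray(d,[(237,279)],.13))
print("handle top s",ray(s,[(306,179),(331.5,187)],.088),"side",ray(d,[(231.5,246),(259.5,251.5)],.088))
print("board s",ray(s,[(250,229),(320,258)],.006),"side",ray(d,[(241,228),(305,243.5)],.006))
for n,a,b in [("sqL",(200,248),(336,207.5)),("rndL",(239.5,270.5),(302,203.5)),("rndS",(169.5,286),(345,193)),("sqS",(204.5,311),(311.5,185.5)),("obl",(285,293),(263.5,198)),("yel",(216,209),(341,240))]:
    pass
pts={"sqL":([(188,241+1),(212,249.5),(207,271-8),(184,262)],None)}
# block tops z=.03
print("cup s",ray(s,[(275,334)],.095),ray(d,[(265.5,157)],.095)); print("jar",ray(s,[(341,271)],.075),ray(d,[(227.5,192)],.075))
print("dish",ray(s,[(148,342)],.02))
E
```

```text
scene hood top corners L,R(mouth), backR, backL [[0.413  0.1852 0.12  ]
 [0.6443 0.1964 0.12  ]
 [0.6238 0.4663 0.12  ]
 [0.3983 0.4413 0.12  ]]
side hood top: mouth far(268,278) mouth near.. [[0.4063 0.199  0.12  ]
 [0.6357 0.2128 0.12  ]
 [0.3824 0.4627 0.12  ]
 [0.6096 0.4711 0.12  ]]
button [[0.4617 0.2463 0.13  ]] [[0.4624 0.2395 0.13  ]]
handle top s [[0.5031 0.0776 0.088 ]
 [0.5765 0.0845 0.088 ]] side [[0.565  0.0964 0.088 ]
 [0.4917 0.0855 0.088 ]]
board s [[ 0.4475 -0.0956  0.006 ]
 [ 0.6464 -0.0807  0.006 ]] side [[ 0.6462 -0.083   0.006 ]
 [ 0.4481 -0.0951  0.006 ]]
cup s [[ 0.7162 -0.3581  0.095 ]] [[ 0.7113 -0.3652  0.095 ]]
jar [[ 0.731 -0.15   0.075]] [[ 0.7247 -0.1446  0.075 ]]
dish [[ 0.5052 -0.4678  0.02  ]]
```

```bash
python3 - <<'E'
from h import *
np.set_printoptions(precision=4,suppress=True)
s=load("a_scene"); d=load("a_side")
S=dict(sqL=[(204,190),(282,203),(270,250),(186,240)],rL=[(371,280)],rS=[(132,335)],sqS=[(252,385),(298,405),(262,450),(212,430)],ob=[(487,325),(582,355),(567,393),(466,360)],yel=[(255,72),(322,57),(340,95),(275,115)])
D=dict(sqL=[(553,210),(632,207),(643,240),(560,248)],rL=[(442,205)],rS=[(627,158)],sqS=[(470,113),(522,115),(514,140),(462,133)],ob=[(246,156),(339,160),(331,188),(241,183)])
for k,v in S.items():
    P=ray(s,np.array(v)/3.4+[130,190],.03); print(k,"scene",P[:,:2].mean(0),end=" ")
    if len(P)==4: e=[np.degrees(np.arctan2(*(P[(i+1)%4]-P[i])[[1,0]])) for i in range(4)]; L=[np.linalg.norm(P[(i+1)%4]-P[i]) for i in range(4)]; print(np.round(e),np.round(L,3),end=" ")
    if k in D:
        P=ray(d,np.array(D[k])/4.4+[200,160],.03); print("| side",P[:,:2].mean(0),end=" ")
        if len(P)==4: e=[np.degrees(np.arctan2(*(P[(i+1)%4]-P[i])[[1,0]])) for i in range(4)];L=[np.linalg.norm(P[(i+1)%4]-P[i]) for i in range(4)]; print(np.round(e),np.round(L,3),end=" ")
    print()
E
```

```text
sqL scene [ 0.4281 -0.2546] [  23.  -57. -153.  122.] [0.057 0.044 0.057 0.048] | side [ 0.4183 -0.2508] [-150.  120.   36.  -63.] [0.054 0.041 0.057 0.047] 
rL scene [ 0.5367 -0.2429] | side [ 0.523  -0.2298] 
rS scene [ 0.4473 -0.363 ] | side [ 0.4309 -0.3432] 
sqS scene [ 0.5515 -0.3629] [   9.  -82. -168.   96.] [0.032 0.035 0.033 0.037] | side [ 0.5349 -0.3447] [-159.  104.   10.  -78.] [0.038 0.037 0.038 0.03 ] 
ob scene [ 0.6526 -0.2371] [  13.  -74. -167.  101.] [0.062 0.03  0.064 0.03 ] | side [ 0.6378 -0.2235] [-159.  108.   20.  -67.] [0.067 0.038 0.063 0.037] 
yel scene [ 0.3629 -0.1218] [  57.  -33. -117.  149.] [0.053 0.05  0.051 0.056]
```

Request:
servo_tool:
  deltas:
    - [0.3,0.25,0,0,0,-0.04,-1]
    - [0.6,0.5,0,0,0,-0.08,-1]
    - [0.9,0.75,0,0,0,-0.12,-1]
    - [1,0.83,0,0,0,-0.16,-1]

```text
time: 0.48
tool_pos: [0.279, -0.4352, 0.4045]
orientation: [0.999, 0.037, 0.0, -0.001]
contact_force: [-0.6, -0.5, -0.3]
gripper_width: 1.003
```

Request:
servo_tool:
  deltas:
    - [0.3,0.25,0,0,0,0,-1]
    - [0.6,0.5,0,0,0,0,-1]
    - [0.9,0.75,0,0,0,0,-1]
    - [1,0.83,0,0,0,0,-1]

```text
time: 0.82
tool_pos: [0.3791, -0.3521, 0.4046]
orientation: [0.999, 0.039, 0.0, -0.0]
contact_force: [-0.4, 0.3, 0.3]
gripper_width: 1.003
```

Request:
servo_tool:
  deltas:
    - [0.3,0.25,0,0,0,0,-1]
    - [0.6,0.5,0,0,0,0,-1]
    - [0.9,0.75,0,0,0,0,-1]
    - [1,0.83,0,0,0,0,-1]
    - [1,0.83,0,0,0,0,-1]

```text
time: 1.23
tool_pos: [0.4782, -0.2703, 0.4044]
orientation: [0.999, 0.039, -0.0, -0.0]
contact_force: [-0.5, -0.9, 0.3]
gripper_width: 0.997
```

```bash
python3 - <<'E'
from h import *
f=grab("wrist","c_wrist"); print(np.round(f["pose"],4).tolist()); crop(f,0,0,560,420,1.42,"c1",20)
f=grab("scene","c_scene")
E
```

```text
[[0.0794, 0.9458, 0.3148, 0.56], [-0.9968, 0.0755, 0.0244, -0.2634], [-0.0007, -0.3158, 0.9488, 0.3733], [0.0, 0.0, 0.0, 1.0]]
```

View pics/c1.png

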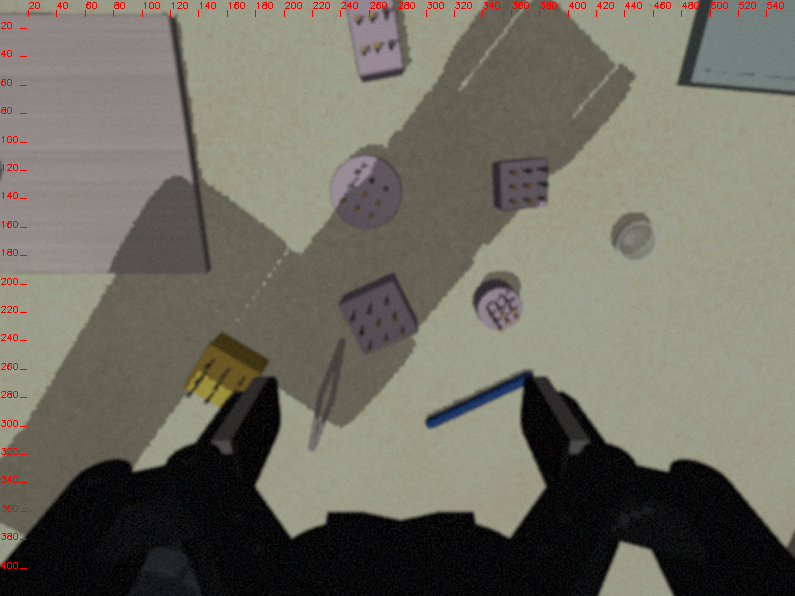

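```bash
cat >> h.py <<'E'
from scipy.optimize import minimize
def mask_lilac(f):
    im=f["pixels"].astype(float); s=im.sum(2)+1
    # chroma: green share low and blue share high
    return ((im[:,:,2]/s>0.315)&(im[:,:,1]/s<0.325)&(s>60)).astype(np.uint8)
SH={"sqL":("p",.027,.027),"sqS":("p",.019,.019),"ob":("p",.017,.033),"rL":("r",.029),"rS":("r",.020)}
def outline(k,x,y,a,z0=0.,h=.03):
    t=SH[k]
    if t[0]=="r": th=np.linspace(0,2*np.pi,40); q=t[1]*np.c_[np.cos(th),np.sin(th)]
    else: q=np.array([(1,1),(-1,1),(-1,-1),(1,-1)])*[t[1],t[2]]
    c,s=np.cos(a),np.sin(a); q=q@np.array([[c,s],[-s,c]])+[x,y]
    return np.r_[np.c_[q,np.full(len(q),z0)],np.c_[q,np.full(len(q),z0+h)]]
def hullmask(f,P,S=4):
    uv=proj(f,P); h=cv2.convexHull(((uv+.5)*16*1).astype(np.int32))
    m=np.zeros(f["pixels"].shape[:2],np.uint8); cv2.fillConvexPoly(m,h,1,shift=4); return m
def fit(f,k,x,y,a,m,z0=0.):
    def cost(p):
        x,y,a=p; h=cv2.convexHull((proj(f,outline(k,x,y,a,z0))).astype(np.float32))
        uv=h[:,0]; lo=np.floor(uv.min(0)).astype(int)-12; hi=np.ceil(uv.max(0)).astype(int)+12
        lo=np.maximum(lo,0); hi=np.minimum(hi,[559,419]); 
        sub=m[lo[1]:hi[1],lo[0]:hi[0]]; S=8
        mm=np.zeros((sub.shape[0]*S,sub.shape[1]*S),np.uint8)
        cv2.fillConvexPoly(mm,np.round((uv-lo+.5)*S).astype(np.int32),255)
        mm=cv2.resize(mm,(sub.shape[1],sub.shape[0]),interpolation=cv2.INTER_AREA)/255.
        return np.abs(mm-sub).sum()
    best=None
    for da in ([0] if SH[k][0]=="r" else [-.15,0,.15]):
        for st in (.012,.004):
            p0=[x,y,a+da] if st==.012 else res.x
            sim=np.array([p0]+[np.array(p0)+d for d in np.diag([st,st,.15 if st>.01 else .05])])
            res=minimize(cost,p0,method="Nelder-Mead",options=dict(initial_simplex=sim,xatol=1e-4,fatol=.05))
        if best is None or res.fun<best.fun: best=res
    return best.x,best.fun
E
python3 - <<'E'
from h import *
f=load("c_wrist"); im=f["pixels"].astype(float)
for n,(u,v) in dict(bg=(200,80),bgsh=(160,220),sqL=(255,232),sqLside=(250,200),rL=(270,125),rLsh=(255,140),rS=(350,222),rSside=(338,205),sqS=(370,140),sqSs=(350,130),ob=(265,30),board=(60,100),boardsh=(100,160),tray=(530,40)).items():
    u=int(u);v=int(v)
    if n not in("bg",): pass
    print(n,im[v-1:v+2,u-1:u+2].mean((0,1)).round(), (im[v-1:v+2,u-1:u+2].mean((0,1))/im[v-1:v+2,u-1:u+2].sum(2).mean()).round(3))
cv2.imwrite("pics/m1.png",mask_lilac(f)*255)
E
```

```text
bg [157. 157. 137.] [0.348 0.349 0.303]
bgsh [105. 101.  87.] [0.358 0.345 0.298]
sqL [57. 52. 56.] [0.345 0.314 0.341]
sqLside [97. 92. 80.] [0.359 0.343 0.298]
rL [96. 86. 94.] [0.347 0.312 0.341]
rLsh [92. 81. 88.] [0.351 0.312 0.337]
rS [131. 118. 128.] [0.347 0.313 0.34 ]
rSside [51. 46. 52.] [0.344 0.309 0.347]
sqS [66. 59. 60.] [0.358 0.32  0.322]
sqSs [49. 43. 48.] [0.349 0.307 0.343]
ob [144. 122.  97.] [0.396 0.337 0.267]
board [149. 141. 138.] [0.348 0.329 0.323]
boardsh [87. 82. 81.] [0.348 0.327 0.325]
tray [116. 128. 126.] [0.314 0.347 0.339]
```

View pics/m1.png

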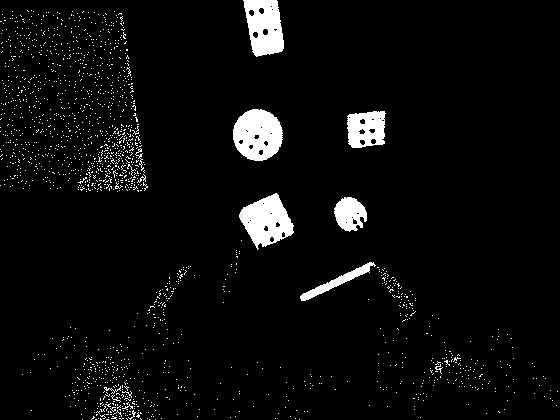

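```bash
cat >> h.py <<'E'
def clean(m):
    m=cv2.medianBlur(m,3); return cv2.morphologyEx(m,cv2.MORPH_CLOSE,cv2.getStructuringElement(cv2.MORPH_ELLIPSE,(9,9)))
G=dict(sqL=(.42,-.252,.45),rL=(.53,-.235,0),rS=(.44,-.353,0),sqS=(.543,-.352,.15),ob=(.645,-.23,.25+1.57))
def overlay(f,fits,name,z0=0.,s=1.42):
    im=cv2.resize(f["pixels"][:,:,::-1],None,fx=s,fy=s,interpolation=cv2.INTER_CUBIC)
    for k,p in fits.items():
        h=cv2.convexHull((((proj(f,outline(k,*p,z0)))+.5)*s).astype(np.int32)); cv2.polylines(im,[h],True,(0,0,255),1)
    cv2.imwrite(f"pics/{name}.png",im)
E
python3 - <<'E'
from h import *
for n in ("c_wrist","c_scene","a_side"):
    f=load(n); m=clean(mask_lilac(f)); R={}
    for k,g in G.items():
        if n=="c_wrist" and k=="ob":
            pass
        p,c=fit(f,k,*g,m); R[k]=p; print(n,k,p.round(4),np.degrees(p[2]).round(1),round(c,1))
    overlay(f,R,"o_"+n)
E
```

```text
c_wrist sqL [ 0.4227 -0.2552  0.4905] 28.1 203.4
c_wrist rL [ 0.5304 -0.2381  0.0488] 2.8 118.0
c_wrist rS [ 0.4408 -0.3595  0.2298] 13.2 167.6
c_wrist sqS [ 0.5465 -0.362   0.1604] 9.2 151.6
c_wrist ob [ 0.6511 -0.2361  1.8139] 103.9 53.0
c_scene sqL [ 0.4231 -0.2542  0.6656] 38.1 97.8
c_scene rL [ 0.5296 -0.2368  0.1546] 8.9 99.3
c_scene rS [ 0.4395 -0.3611  0.1156] 6.6 134.0
c_scene sqS [ 0.5477 -0.3627  0.3773] 21.6 99.7
c_scene ob [ 0.6499 -0.2377  1.9743] 113.1 122.5
a_side sqL [ 0.4202 -0.2515  0.4113] 23.6 193.0
a_side rL [ 0.5261 -0.2312  0.0858] 4.9 158.1
a_side rS [ 0.4465 -0.3785 -0.0076] -0.4 203.3
a_side sqS [ 0.5498 -0.3768  0.4212] 24.1 112.1
a_side ob [ 0.6464 -0.2359  2.0388] 116.8 75.2
```

View pics/o_c_wrist.png

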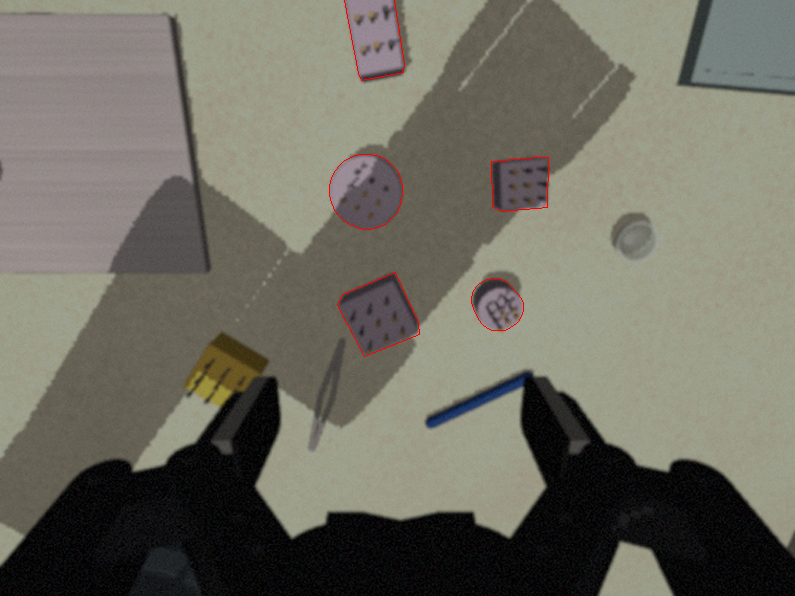

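View pics/o_c_scene.png

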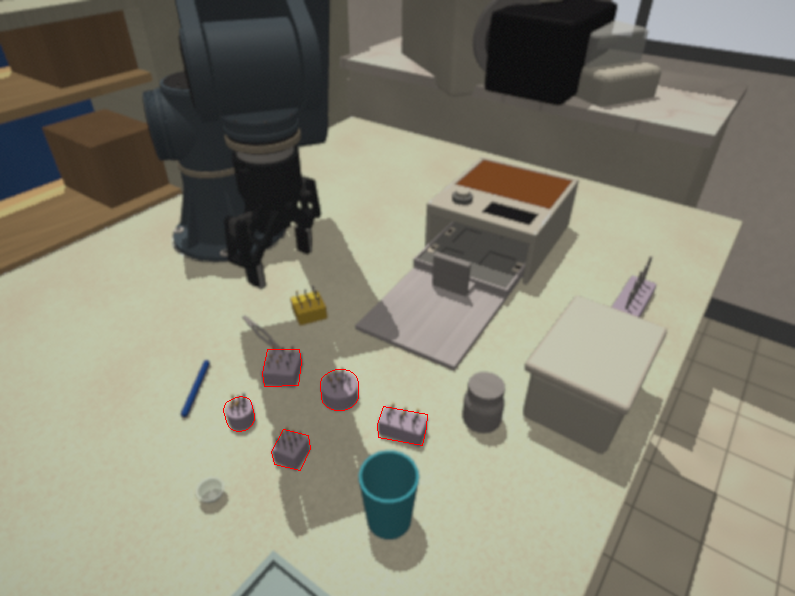

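Wrist and scene fits agree to about 2 mm. The wrist crop confirms all five lilac blocks: oblong (265,30), large round (258,135), small square (366,130), large square (267,221), small round (350,215). The yellow one at (160,260) is to be left alone. Next I move over the tray handle.

Request:
servo_tool:
  deltas:
    - [0.08,0.4,0,0,0,0,-1]
    - [0.15,0.8,0,0,0,0,-1]
    - [0.2,1,0,0,0,0,-1]

```text
time: 1.58
tool_pos: [0.4957, -0.1707, 0.4046]
orientation: [0.999, 0.037, -0.0, -0.0]
contact_force: [0.0, -0.7, -0.3]
gripper_width: 1.002
```

Request:
servo_tool:
  deltas:
    - [0.08,0.4,0,0,0,0,-1]
    - [0.15,0.8,0,0,0,0,-1]
    - [0.2,1,0,0,0,0,-1]

```text
time: 1.83
tool_pos: [0.516, -0.0703, 0.4048]
orientation: [0.999, 0.037, -0.0, -0.0]
contact_force: [0.3, 0.2, 0.2]
gripper_width: 0.995
```

Request:
servo_tool:
  deltas:
    - [0.08,0.4,0,0,0,0,-1]
    - [0.15,0.8,0,0,0,0,-1]
    - [0.2,1,0,0,0,0,-1]
    - [0.2,1,0,0,0,0,-1]
    - [0.2,1,0,0,0,0,-1]

```text
time: 2.25
tool_pos: [0.5364, 0.0275, 0.4046]
orientation: [0.999, 0.038, -0.0, 0.0]
contact_force: [0.4, -0.6, 0.0]
gripper_width: 0.998
```

```bash
python3 - <<'E'
from h import *
f=grab("wrist","d_wrist"); print(np.round(f["pose"],4).tolist()); crop(f,0,0,560,420,1.42,"d1",20)
E
```

```text
[[0.0765, 0.946, 0.3151, 0.6183], [-0.9971, 0.0726, 0.0242, 0.0341], [-0.0, -0.316, 0.9487, 0.3735], [0.0, 0.0, 0.0, 1.0]]
```

View pics/d1.png

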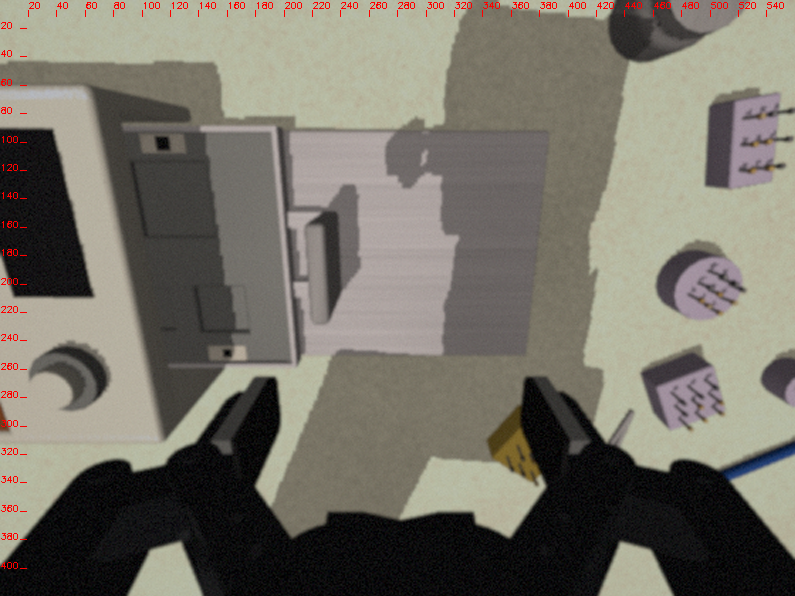

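```bash
python3 - <<'E'
from h import *
np.set_printoptions(precision=4,suppress=True)
f=load("d_wrist"); R=lambda p,z: ray(f,np.array(p)/1.42-.5,z)[:,:2]
for n,p,z in [("handle",[(306,225),(324,222),(328,324),(312,324)],.088),("mouth",[(90,87),(163,440)],.12),("rimouter",[(280,127),(297,365)],.032),("board",[(549,131),(527,355)],.006),("button",[(48,389)],.13)]:
    P=R(p,z); print(n,P.tolist(),P.mean(0), np.degrees(np.arctan2(*(P[-1]-P[0])[::-1])))
crop(f,190,140,250,250,5.5,"d2",10)
E
```

```text
handle [[0.569314846455737, 0.09465523682949406], [0.5722722114965738, 0.08254379797808287], [0.4981426637086247, 0.07820992069328682], [0.49724707631951387, 0.08987545876840955]] [0.5342 0.0863] -176.2055074922166
mouth [[0.6409837205588648, 0.20561439431802814], [0.4128732411085887, 0.18917506761566227]] [0.5269 0.1974] -175.8779691108087
rimouter [[0.6321517425927088, 0.12650164698868493], [0.43241278710253284, 0.11394109027165748]] [0.5323 0.1202] -176.40170096692262
board [[0.6469322971478518, -0.08476750502349678], [0.4460550650554433, -0.10140522844078188]] [ 0.5465 -0.0931] -175.26526512740193
button [[0.45553709109807033, 0.254488967820007]] [0.4555 0.2545] 0.0
```

View pics/d2.png

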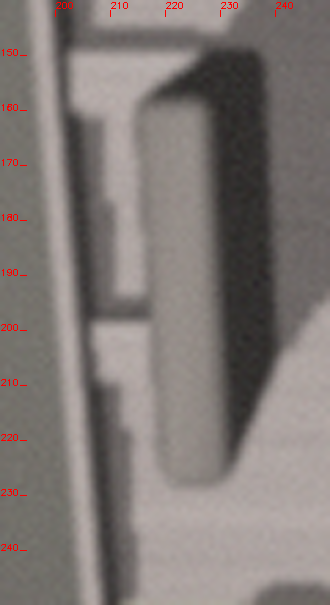

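Request:
servo_tool:
  deltas:
    - [-0.01,0.3,-0.2,0,0,0,-1]
    - [-0.02,0.59,-0.5,0,0,0,-1]
    - [-0.02,0.59,-0.9,0,0,0,-1]
    - [-0.02,0.59,-1,0,0,0,-1]

```text
time: 2.63
tool_pos: [0.5331, 0.0862, 0.3002]
orientation: [0.999, 0.038, -0.003, 0.0]
contact_force: [-0.7, -0.9, -0.7]
gripper_width: 0.997
```

Request:
servo_tool:
  deltas:
    - [0,0,-0.4,0,0,0,-1]
    - [0,0,-0.8,0,0,0,-1]
    - [0,0,-0.8,0,0,0,-1]

```text
time: 2.88
tool_pos: [0.5329, 0.0851, 0.2194]
orientation: [0.999, 0.037, -0.005, 0.0]
contact_force: [-0.6, -1.0, -1.1]
gripper_width: 0.998
```

Request:
servo_tool:
  deltas:
    - [0,0,0,0,0,0,1]
    - [0,0,0,0,0,0,1]
    - [0,0,0,0,0,0,1]
    - [0,0,0,0,0,0,1]
    - [0,0,0,0,0,0,1]
    - [0,0,0,0,0,0,1]
  squeeze: 50

```text
time: 3.38
tool_pos: [0.5348, 0.0871, 0.2259]
orientation: [0.999, 0.038, 0.001, -0.0]
contact_force: [-2.8, -1.7, 17.9]
gripper_width: 0.159
```

Request:
servo_tool:
  deltas:
    - [0.01,-0.1,0,0,0,0,1]
    - [0.02,-0.3,0,0,0,0,1]
    - [0.03,-0.5,0,0,0,0,1]
    - [0.05,-0.7,0,0,0,0,1]
    - [0.06,-0.9,0,0,0,0,1]
    - [0.07,-1,0,0,0,0,1]

```text
time: 3.88
tool_pos: [0.5422, -0.0144, 0.2259]
orientation: [0.999, 0.037, 0.001, 0.0]
contact_force: [-0.4, 2.3, 9.6]
gripper_width: 0.159
```

Request:
servo_tool:
  deltas:
    - [0.01,-0.2,0,0,0,0,1]
    - [0.03,-0.4,0,0,0,0,1]
    - [0.04,-0.6,0,0,0,0,1]
    - [0.06,-0.8,0,0,0,0,1]
    - [0.065,-0.9,0,0,0,0,1]
    - [0.068,-0.95,0,0,0,0,1]
    - [0.068,-0.95,0,0,0,0,1]

```text
time: 4.47
tool_pos: [0.5492, -0.109, 0.226]
orientation: [0.999, 0.037, 0.002, 0.001]
contact_force: [3.1, -2.3, 6.9]
gripper_width: 0.158
```

Request:
servo_tool:
  deltas:
    - [0.003,-0.04,0,0,0,0,1]
    - [0.006,-0.08,0,0,0,0,1]
    - [0.007,-0.1,0,0,0,0,1]

```text
time: 4.72
tool_pos: [0.5499, -0.118, 0.226]
orientation: [0.999, 0.038, 0.002, 0.0]
contact_force: [3.1, 1.6, 7.0]
gripper_width: 0.157
```

Request:
servo_tool:
  deltas:
    - [0.003,-0.03,0,0,0,0,1]
    - [0.003,-0.05,0,0,0,0,1]
    - [0.003,-0.05,0,0,0,0,1]

```text
time: 4.97
tool_pos: [0.5502, -0.1221, 0.2259]
orientation: [0.999, 0.038, 0.001, -0.001]
contact_force: [3.3, 8.7, 8.7]
gripper_width: 0.154
```

```bash
python3 - <<'E'
from h import *
f=grab("scene","e_scene"); crop(f,200,90,420,260,3.6,"e1")
E
```

```text
(no output)
```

View pics/e1.png

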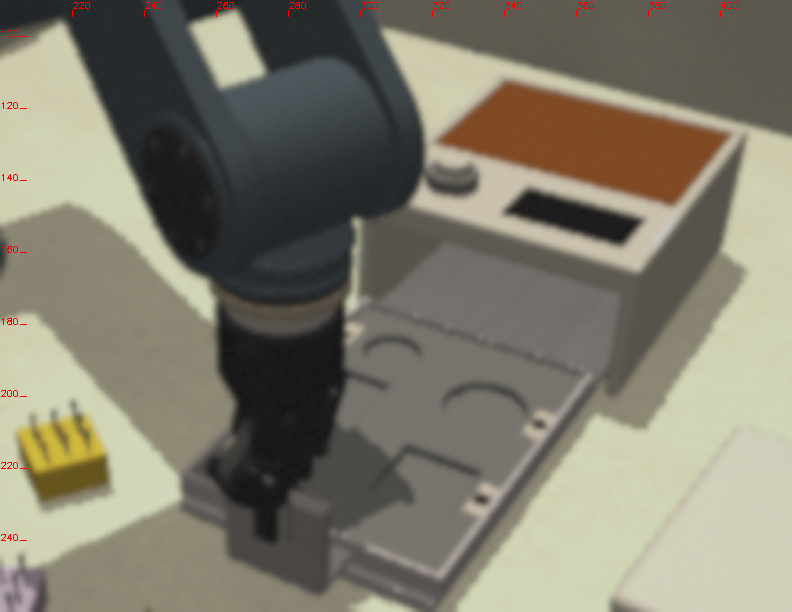

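Pulled to the stop: 8.7 N resistance, and the far end is clear of the mouth. Releasing now, then I'll take an overhead view of the pockets.

Request:
servo_tool:
  deltas:
    - [0,0.02,0,0,0,0,-1]
    - [0,0.02,0,0,0,0,-1]
    - [0,0.02,0,0,0,0,-1]
    - [0,0.02,0,0,0,0,-1]
    - [0,0.02,0.3,0,0,0,-1]
    - [0,0.02,0.7,0,0,0,-1]
    - [0,0.02,1,0,0,0,-1]

```text
time: 5.6
tool_pos: [0.5494, -0.121, 0.3267]
orientation: [0.999, 0.038, 0.0, 0.0]
contact_force: [0.3, 0.2, 0.7]
gripper_width: 1.002
```

Request:
servo_tool:
  deltas:
    - [-0.2,0.35,0.2,0,0,0,-1]
    - [-0.4,0.7,0.4,0,0,0,-1]
    - [-0.6,1,0.7,0,0,0,-1]
    - [-0.6,1,0.8,0,0,0,-1]

```text
time: 5.93
tool_pos: [0.4873, -0.0184, 0.4063]
orientation: [0.999, 0.038, -0.0, -0.0]
contact_force: [0.2, -1.1, 0.8]
gripper_width: 0.998
```

Request:
servo_tool:
  deltas:
    - [0,0.4,0,0,0,0,-1]
    - [0,0.6,0,0,0,0,-1]
    - [0,0.6,0,0,0,0,-1]
    - [0,0.6,0,0,0,0,-1]

```text
time: 6.27
tool_pos: [0.4892, 0.0397, 0.4047]
orientation: [0.999, 0.039, -0.0, 0.0]
contact_force: [0.0, -0.1, -0.1]
gripper_width: 0.996
```

```bash
python3 - <<'E'
from h import *
f=grab("wrist","f_wrist"); print(np.round(f["pose"],4).tolist()); crop(f,0,0,560,420,1.42,"f1",20)
E
```

```text
[[0.078, 0.9459, 0.3149, 0.5711], [-0.997, 0.074, 0.0245, 0.0464], [-0.0001, -0.3158, 0.9488, 0.3736], [0.0, 0.0, 0.0, 1.0]]
```

View pics/f1.png

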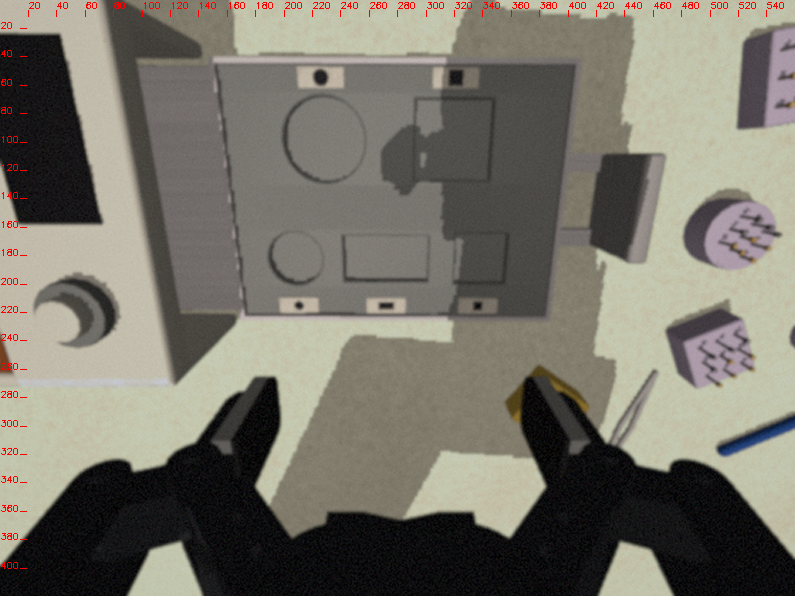

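```bash
python3 - <<'E'
from h import *
f=load("f_wrist"); f=dict(f); f["pixels"]=np.clip(f["pixels"].astype(float)*1.8,0,255).astype(np.uint8)
crop(f,145,35,415,230,2.9,"f2",10)
E
```

```text
(no output)
```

View pics/f2.png

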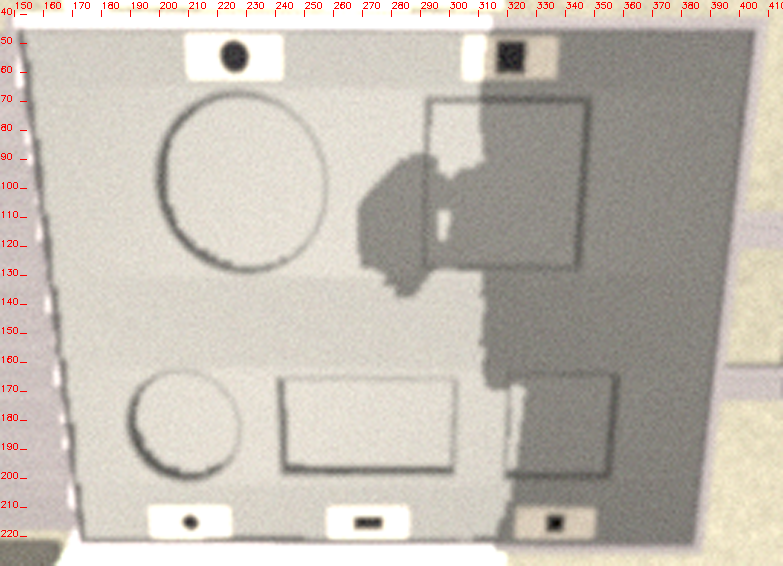

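```bash
python3 - <<'E'
from h import *
np.set_printoptions(precision=4,suppress=True)
f=load("f_wrist"); R=lambda p,z=.027: ray(f,(np.array(p,float)+.5)/2.9-.5+[145,35],z)[:,:2]
th=np.radians(4.0); c,s=np.cos(th),np.sin(th); M=np.array([[c,s],[-s,c]]) # world->slot rows x,y
C={}
for n,p in dict(rL=[(157,182),(242,92),(327,182),(242,272)],sqL=[(427,96),(590,97),(580,271),(423,268)],rS=[(129,425),(185,370),(241,425),(185,480)],ob=[(279,377),(457,377),(453,472),(283,473)],sqS=[(508,373),(618,373),(611,479),(506,476)]).items():
    P=R(p); C[n]=P.mean(0) if n[0]!="r" else (P.max(0)+P.min(0))/2
    q=P@M.T
    print(n,P.mean(0),"slotdims",np.ptp(q,0), "edges ang",[np.degrees(np.arctan2(*(P[(i+1)%4]-P[i])[::-1])).round(1) for i in range(4)])
print({k:(M@v).round(4) for k,v in C.items()})
print("rim handle-end outer", R([(755,30),(693,545)],.032), "inner end", R([(19,30),(82,541)],.032))
E
```

```text
rL [0.5786 0.106 ] slotdims [0.0639 0.0643] edges ang [np.float64(-43.2), np.float64(-131.1), np.float64(138.5), np.float64(47.1)]
sqL [0.5856 0.0067] slotdims [0.0618 0.0613] edges ang [np.float64(-85.8), np.float64(-175.1), np.float64(93.4), np.float64(3.6)]
rS [0.4829 0.1275] slotdims [0.0465 0.0462] edges ang [np.float64(-43.1), np.float64(-132.4), np.float64(138.0), np.float64(46.4)]
ob [0.4888 0.0522] slotdims [0.0411 0.0721] edges ang [np.float64(-85.5), np.float64(-176.7), np.float64(94.8), np.float64(4.4)]
sqS [ 0.4947 -0.0272] slotdims [0.0448 0.0456] edges ang [np.float64(-85.5), np.float64(-174.7), np.float64(92.8), np.float64(5.7)]
{'rL': array([0.5841, 0.0654]), 'sqL': array([ 0.5847, -0.0341]), 'rS': array([0.4904, 0.0935]), 'ob': array([0.4913, 0.0179]), 'sqS': array([ 0.4916, -0.0616])}
rim handle-end outer [[ 0.6437 -0.0749]
 [ 0.4489 -0.0894]] inner end [[0.6234 0.1849]
 [0.4304 0.1699]]
```

The overhead view shows five empty pockets: large round (228,98), large square (320,98), small round (209,181), oblong (272,181), small square (339,181). Their cards match. I'll start with the large round block.

Request:
servo_tool:
  deltas:
    - [0.1,-0.4,0,0,0,0,-1]
    - [0.15,-0.8,0,0,0,0,-1]
    - [0.2,-1,0,0,0,0,-1]

```text
time: 6.57
tool_pos: [0.5094, -0.0647, 0.4045]
orientation: [0.999, 0.037, -0.0, 0.0]
contact_force: [-0.1, 0.0, 0.2]
gripper_width: 1.0
```

Request:
servo_tool:
  deltas:
    - [0.1,-0.4,0,0,0,0,-1]
    - [0.15,-0.8,0,0,0,0,-1]
    - [0.2,-1,0,0,0,0,-1]

```text
time: 6.82
tool_pos: [0.529, -0.1657, 0.4044]
orientation: [0.999, 0.036, -0.0, 0.0]
contact_force: [-0.1, -0.2, 0.1]
gripper_width: 0.999
```

Request:
servo_tool:
  deltas:
    - [0.01,-0.35,-0.3,0,0,0,-1]
    - [0.01,-0.7,-0.6,0,0,0,-1]
    - [0.01,-0.77,-0.9,0,0,0,-1]
    - [0.01,-0.77,-1,0,0,0,-1]
    - [0.01,-0.77,-1,0,0,0,-1]

```text
time: 7.23
tool_pos: [0.5292, -0.239, 0.3017]
orientation: [0.999, 0.036, -0.003, -0.002]
contact_force: [0.4, -0.4, 1.5]
gripper_width: 0.998
```

```bash
cat > look.py <<'E'
import sys
from h import *
tag=sys.argv[1]; ks=sys.argv[2].split(","); cams=sys.argv[3].split(",") if len(sys.argv)>3 else ["wrist"]
o=status.observe(); q=o["orientation"]; 
print("t",round(o["time"],2),"tcp",o["tool_pos"].round(4),"toolY",round(np.degrees(np.arctan2(-(q[0]**2-q[1]**2),2*q[0]*q[1])),2),"F",o["contact_force"].round(1),"w",round(float(o["gripper_width"]),3))
for n in cams:
    f=grab(n,f"{tag}_{n}"); m=clean(mask_lilac(f)); R={}
    for k in ks:
        p,c=fit(f,k,*G[k],m); R[k]=p; print(n,k,p[:2].round(4),"yaw",np.degrees(p[2]).round(1),"cost",round(c,1))
    overlay(f,R,f"{tag}_{n}_o")
E
python3 look.py g rL,sqL,rS,sqS,ob wrist,scene
```

```text
t 7.23 tcp [ 0.5292 -0.239   0.3017] toolY -85.83 F [ 0.4 -0.4  1.5] w 0.998
wrist rL [ 0.5291 -0.2378] yaw 6.8 cost 262.4
wrist sqL [ 0.4229 -0.255 ] yaw 25.7 cost 326.8
wrist rS [ 0.4393 -0.3603] yaw -0.0 cost 1710.4
wrist sqS [ 0.5464 -0.3623] yaw 4.8 cost 362.1
wrist ob [ 0.6493 -0.2361] yaw 104.2 cost 216.9
scene rL [ 0.5301 -0.2375] yaw 10.1 cost 87.4
scene sqL [ 0.4228 -0.2539] yaw 38.1 cost 106.0
scene rS [ 0.4395 -0.3611] yaw 6.6 cost 137.0
scene sqS [ 0.547  -0.3631] yaw 27.8 cost 99.3
scene ob [ 0.6502 -0.2378] yaw 112.5 cost 114.5
```

View pics/g_wrist_o.png

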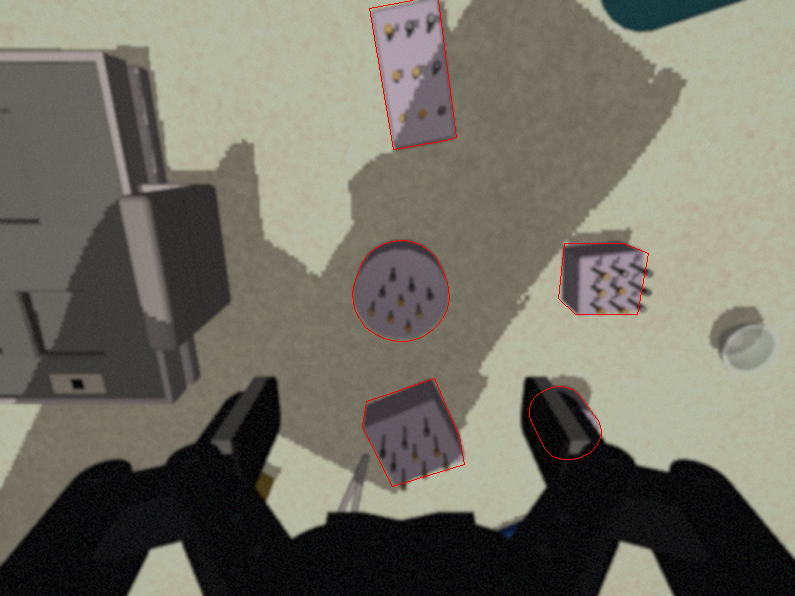

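Request:
servo_tool:
  deltas:
    - [0,0.01,-0.4,0,0,0,-1]
    - [0,0.01,-0.8,0,0,0,-1]
    - [0,0.01,-1,0,0,0,-1]

```text
time: 7.58
tool_pos: [0.5303, -0.2359, 0.2035]
orientation: [0.999, 0.038, -0.0, -0.0]
contact_force: [-0.0, -0.0, -0.0]
gripper_width: 0.996
```

Request:
servo_tool:
  deltas:
    - [0,0,-0.12,0,0,0,-1]
    - [0,0,-0.22,0,0,0,-1]
    - [0,0,-0.22,0,0,0,0]
    - [0,0,-0.22,0,0,0,1]
    - [0,0,-0.22,0,0,0,1]
    - [0,0,-0.22,0,0,0,1]
    - [0,0,-0.22,0,0,0,1]
  squeeze: 60

```text
time: 8.17
tool_pos: [0.5311, -0.2371, 0.185]
orientation: [0.999, 0.038, 0.001, 0.001]
contact_force: [0.1, 1.5, 5.2]
gripper_width: 0.656
```

```bash
python3 look.py h rL wrist,side
```

```text
t 8.17 tcp [ 0.5311 -0.2371  0.185 ] toolY -85.67 F [0.1 1.5 5.2] w 0.656
wrist rL [ 0.5307 -0.2369] yaw 5.3 cost 1056.6
side rL [ 0.5134 -0.225 ] yaw 1.6 cost 225.9
```

View pics/h_wrist_o.png

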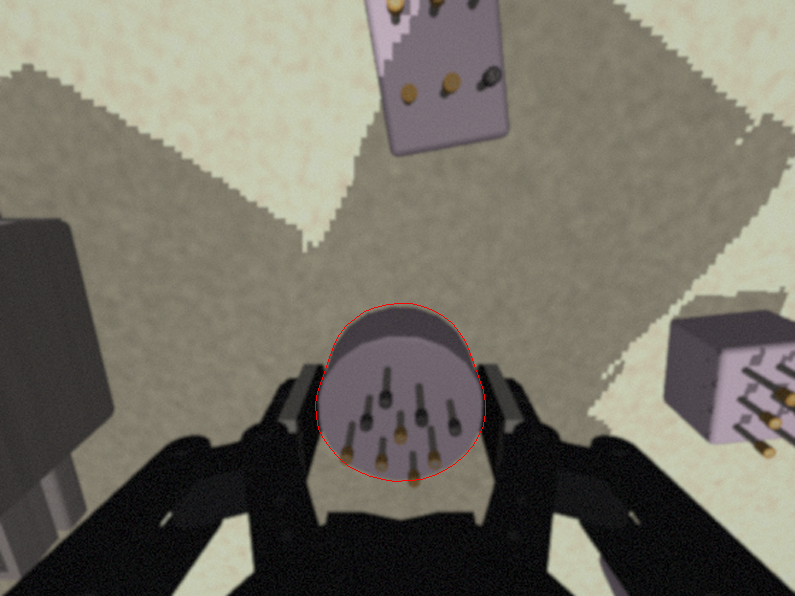

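Held: width 56 mm, and the fitted block centre is within 1 mm of the TCP. Lifting and carrying to its pocket.

Request:
servo_tool:
  deltas:
    - [0,0,0.2,0,0,0,1]
    - [0,0,0.5,0,0,0,1]
    - [0,0,0.8,0,0,0,1]
    - [0,0,1,0,0,0,1]
    - [0,0,1,0,0,0,1]

```text
time: 8.68
tool_pos: [0.5314, -0.2374, 0.2886]
orientation: [0.999, 0.038, 0.004, 0.002]
contact_force: [0.7, -0.6, 0.2]
gripper_width: 0.658
```

Request:
servo_tool:
  deltas:
    - [0.04,0.25,0.1,0,0,0,1]
    - [0.08,0.5,0.15,0,0,0,1]
    - [0.11,0.75,0.15,0,0,0,1]
    - [0.14,1,0.15,0,0,0,1]

```text
time: 9.02
tool_pos: [0.5444, -0.1358, 0.2986]
orientation: [0.999, 0.038, 0.001, 0.0]
contact_force: [0.6, 0.5, -1.4]
gripper_width: 0.654
```

Request:
servo_tool:
  deltas:
    - [0.04,0.25,0,0,0,0,1]
    - [0.08,0.5,0,0,0,0,1]
    - [0.11,0.75,0,0,0,0,1]
    - [0.14,1,0,0,0,0,1]

```text
time: 9.35
tool_pos: [0.5584, -0.0356, 0.2982]
orientation: [0.999, 0.038, 0.0, 0.0]
contact_force: [0.3, 0.1, -1.3]
gripper_width: 0.65
```

Request:
servo_tool:
  deltas:
    - [0.04,0.25,0,0,0,0,1]
    - [0.08,0.5,0,0,0,0,1]
    - [0.11,0.75,0,0,0,0,1]
    - [0.14,1,0,0,0,0,1]
    - [0.14,1,0,0,0,0,1]

```text
time: 9.77
tool_pos: [0.5725, 0.0665, 0.2982]
orientation: [0.999, 0.039, 0.001, -0.0]
contact_force: [0.0, -0.0, -1.2]
gripper_width: 0.655
```

Request:
servo_tool:
  deltas:
    - [0.04,0.2,-0.2,0,0,0,1]
    - [0.065,0.395,-0.4,0,0,0,1]
    - [0.065,0.395,-0.6,0,0,0,1]
    - [0.065,0.395,-0.66,0,0,0,1]
    - [0.065,0.395,-0.66,0,0,0,1]
    - [0.065,0.395,-0.66,0,0,0,1]

```text
time: 10.27
tool_pos: [0.5791, 0.1021, 0.2324]
orientation: [0.999, 0.037, 0.0, 0.0]
contact_force: [1.3, 0.3, -0.6]
gripper_width: 0.654
```

```bash
python3 - <<'E'
from h import *
o=status.observe(); print(o["tool_pos"].round(4),o["contact_force"].round(1),o["gripper_width"])
f=grab("wrist","i_wrist"); crop(f,120,120,420,360,2.6,"i1")
E
```

```text
[0.5791 0.1021 0.2324] [ 1.3  0.3 -0.6] 0.6537891871041409
```

View pics/i1.png

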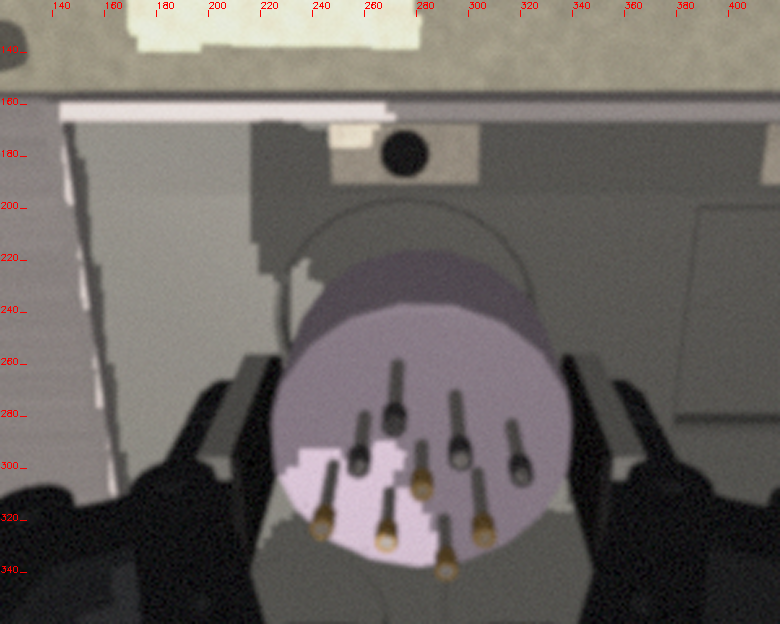

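Request:
servo_tool:
  deltas:
    - [0,0.04,-0.05,0,0,0,1]
    - [0,0.04,-0.1,0,0,0,1]
    - [0,0.04,-0.15,0,0,0,1]
    - [0,0.04,-0.18,0,0,0,1]
    - [0,0.04,-0.18,0,0,0,1]

```text
time: 10.73
tool_pos: [0.5787, 0.1065, 0.2129]
orientation: [0.999, 0.038, -0.001, 0.0]
contact_force: [0.8, -0.3, -0.8]
gripper_width: 0.653
```

```bash
python3 - <<'E'
from h import *
o=status.observe(); print(o["tool_pos"].round(4),o["contact_force"].round(1),o["gripper_width"])
f=grab("wrist","i_wrist"); crop(f,120,120,420,360,2.6,"i2")
E
```

```text
[0.5787 0.1065 0.2129] [ 0.8 -0.3 -0.8] 0.6528875624156674
```

View pics/i2.png

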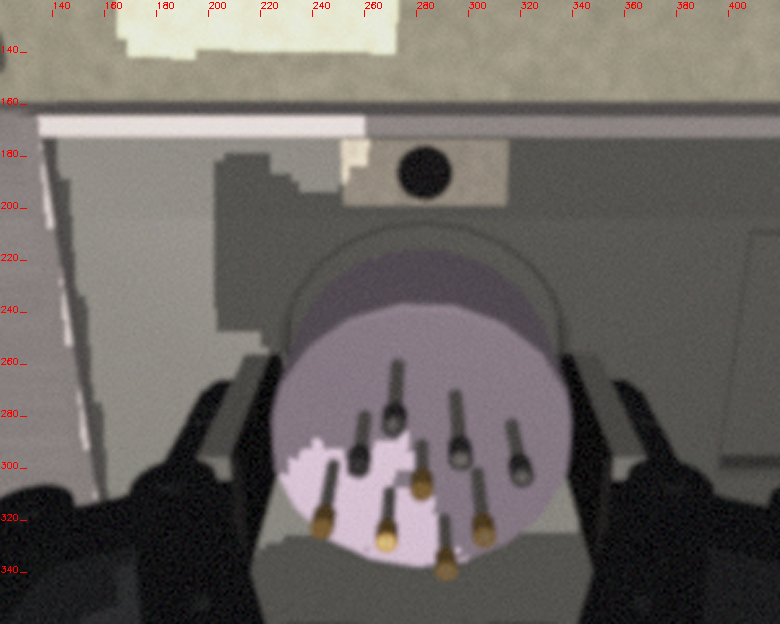

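Request:
servo_tool:
  deltas:
    - [0,0,-0.03,0,0,0,1]
    - [0,0,-0.06,0,0,0,1]
    - [0,0,-0.08,0,0,0,1]
    - [0,0,-0.08,0,0,0,1]

```text
time: 11.12
tool_pos: [0.5788, 0.1066, 0.2052]
orientation: [0.999, 0.038, -0.0, 0.0]
contact_force: [-0.4, 0.2, -0.9]
gripper_width: 0.652
```

```bash
python3 - <<'E'
from h import *
o=status.observe(); print(o["tool_pos"].round(4),o["contact_force"].round(1),o["gripper_width"])
f=grab("wrist","i_wrist"); crop(f,120,120,420,360,2.6,"i3")
E
```

```text
[0.5788 0.1066 0.2052] [-0.4  0.2 -0.9] 0.6523628251747888
```

View pics/i3.png

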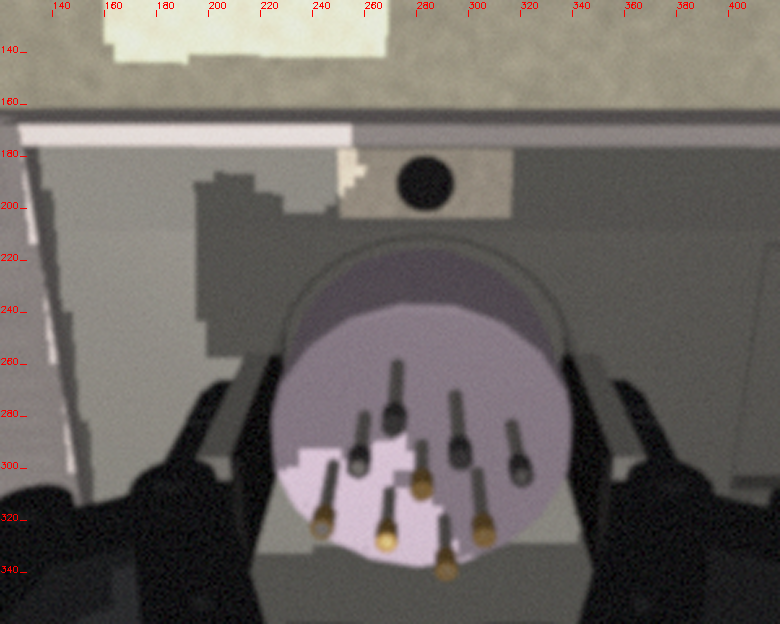

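Request:
servo_tool:
  deltas:
    - [0,0,-0.02,0,0,0,1]
    - [0,0,-0.03,0,0,0,1]
    - [0,0,-0.03,0,0,0,1]

```text
time: 11.42
tool_pos: [0.579, 0.1067, 0.2048]
orientation: [0.999, 0.038, 0.0, 0.0]
contact_force: [-10.6, -0.9, 24.8]
gripper_width: 0.658
```

Request:
servo_tool:
  deltas:
    - [0,0,0,0,0,0,-0.8]
    - [0,0,0,0,0,0,-0.8]
    - [0,0,0,0,0,0,-0.8]
    - [0,0,0,0,0,0,-0.8]
    - [0,0,0.1,0,0,0,-0.8]
    - [0,0,0.4,0,0,0,-0.8]
    - [0,0,0.8,0,0,0,-0.8]
    - [0,0,1,0,0,0,-0.8]

```text
time: 12.08
tool_pos: [0.5794, 0.1067, 0.307]
orientation: [0.999, 0.038, 0.002, -0.0]
contact_force: [0.9, 0.9, -0.1]
gripper_width: 0.898
```

```bash
python3 - <<'E'
from h import *
o=status.observe(); print(o["tool_pos"].round(4),o["contact_force"].round(1),o["gripper_width"])
f=grab("wrist","i_wrist"); crop(f,120,60,420,300,2.6,"i4")
E
```

```text
[0.5794 0.1067 0.307 ] [ 0.9  0.9 -0.1] 0.897711309673411
```

View pics/i4.png

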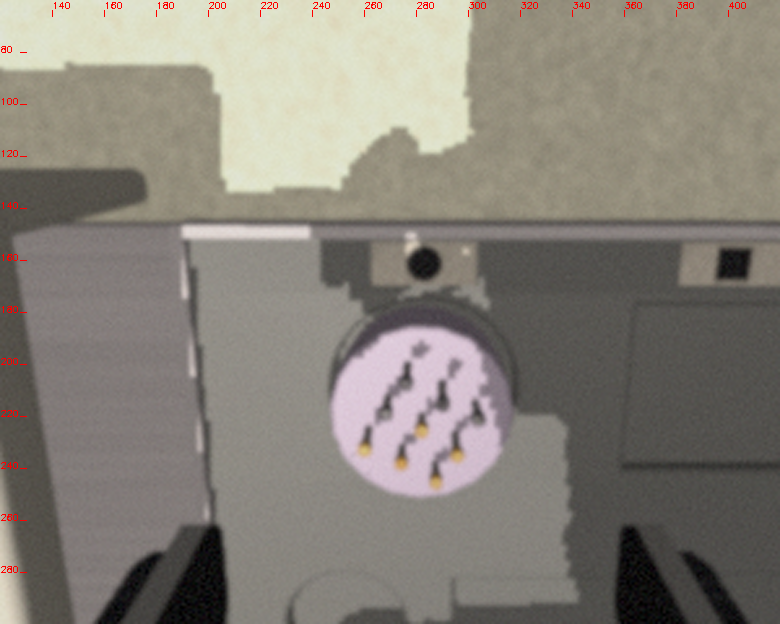

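The large round block is seated: contact at TCP z .205, concentric in its pocket. Next is the small square block.

Request:
servo_tool:
  deltas:
    - [-0.02,-0.4,0,0,0,0,-1]
    - [-0.05,-0.8,0,0,0,0,-1]
    - [-0.07,-1,0,0,0,0,-1]

```text
time: 12.38
tool_pos: [0.5715, 0.0039, 0.3033]
orientation: [0.999, 0.037, 0.0, 0.0]
contact_force: [-0.1, 0.0, 0.4]
gripper_width: 0.999
```

Request:
servo_tool:
  deltas:
    - [-0.02,-0.4,0,0,0,0,-1]
    - [-0.05,-0.8,0,0,0,0,-1]
    - [-0.07,-1,0,0,0,0,-1]

```text
time: 12.63
tool_pos: [0.5644, -0.0968, 0.3031]
orientation: [0.999, 0.037, 0.0, 0.0]
contact_force: [0.1, 0.9, 0.3]
gripper_width: 1.0
```

Request:
servo_tool:
  deltas:
    - [-0.02,-0.4,0,0,0,0,-1]
    - [-0.05,-0.8,0,0,0,0,-1]
    - [-0.07,-1,0,0,0,0,-1]

```text
time: 12.88
tool_pos: [0.5573, -0.1969, 0.3031]
orientation: [0.999, 0.037, 0.0, 0.0]
contact_force: [-0.5, -0.3, 0.2]
gripper_width: 0.999
```

Request:
servo_tool:
  deltas:
    - [-0.02,-0.4,0,0,0,0,-1]
    - [-0.05,-0.8,0,0,0,0,-1]
    - [-0.07,-1,0,0,0,0,-1]

```text
time: 13.13
tool_pos: [0.5502, -0.297, 0.3031]
orientation: [0.999, 0.037, 0.0, 0.001]
contact_force: [1.3, 0.3, 0.4]
gripper_width: 1.001
```

Request:
servo_tool:
  deltas:
    - [-0.02,-0.4,0,0,0,0,-1]
    - [-0.05,-0.69,0,0,0,0,-1]
    - [-0.05,-0.69,0,0,0,0,-1]
    - [-0.05,-0.69,0,0,0,0,-1]

```text
time: 13.47
tool_pos: [0.5453, -0.3636, 0.3026]
orientation: [0.999, 0.037, -0.0, -0.0]
contact_force: [-0.9, 0.5, -0.4]
gripper_width: 0.999
```

```bash
python3 look.py j sqS,ob,rS,sqL wrist,scene
```

```text
t 13.47 tcp [ 0.5453 -0.3636  0.3026] toolY -85.8 F [-0.9  0.5 -0.4] w 0.999
wrist sqS [ 0.546  -0.3625] yaw 11.6 cost 211.4
wrist ob [ 0.6481 -0.2374] yaw 104.5 cost 540.0
wrist rS [ 0.4394 -0.3595] yaw 5.9 cost 230.7
wrist sqL [ 0.4222 -0.2542] yaw 35.0 cost 3161.2
scene sqS [ 0.5469 -0.3627] yaw 26.6 cost 94.2
scene ob [ 0.6492 -0.2366] yaw 108.5 cost 125.5
scene rS [ 0.445 -0.364] yaw 3.2 cost 162.4
scene sqL [ 0.4274 -0.2533] yaw 34.7 cost 287.6
```

View pics/j_wrist_o.png

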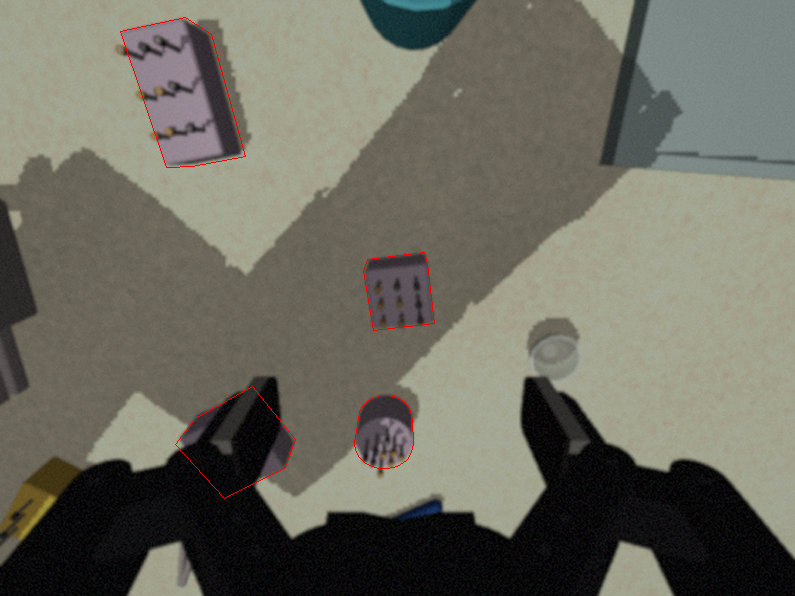

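Request:
servo_tool:
  deltas:
    - [0.01,0.01,-0.4,0,0,0.082,-1]
    - [0.01,0.01,-0.8,0,0,0.082,-1]
    - [0.01,0.01,-1,0,0,0.082,-1]

```text
time: 13.82
tool_pos: [0.5463, -0.3591, 0.1989]
orientation: [0.995, 0.103, -0.002, -0.002]
contact_force: [0.5, 0.5, -0.9]
gripper_width: 1.001
```

Request:
servo_tool:
  deltas:
    - [0,0,-0.1,0,0,0,-1]
    - [0,0,-0.2,0,0,0,-1]
    - [0,0,-0.2,0,0,0,0]
    - [0,0,-0.2,0,0,0,1]
    - [0,0,-0.2,0,0,0,1]
    - [0,0,-0.2,0,0,0,1]
    - [0,0,-0.2,0,0,0,1]
  squeeze: 60

```text
time: 14.4
tool_pos: [0.5474, -0.3617, 0.1845]
orientation: [0.995, 0.102, 0.001, 0.001]
contact_force: [-0.5, 1.9, 8.0]
gripper_width: 0.428
```

```bash
python3 look.py k sqS wrist
```

```text
t 14.4 tcp [ 0.5474 -0.3617  0.1845] toolY -78.3 F [-0.5  1.9  8. ] w 0.428
wrist sqS [ 0.5451 -0.3622] yaw 11.4 cost 957.7
```

View pics/k_wrist_o.png

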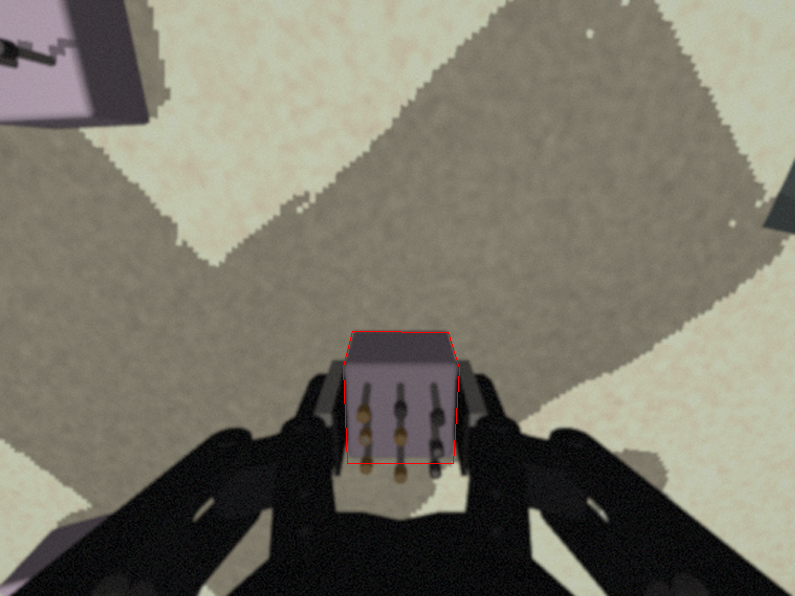

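Request:
servo_tool:
  deltas:
    - [0,0,0.2,0,0,0,1]
    - [0,0,0.5,0,0,-0.04,1]
    - [0,0,0.8,0,0,-0.082,1]
    - [0,0,1,0,0,-0.082,1]
    - [0,0,1,0,0,-0.082,1]

```text
time: 14.87
tool_pos: [0.5476, -0.362, 0.2882]
orientation: [0.999, 0.038, 0.003, 0.003]
contact_force: [-0.0, -0.3, -0.6]
gripper_width: 0.435
```

Request:
servo_tool:
  deltas:
    - [-0.05,0.25,0.1,0,0,0,1]
    - [-0.1,0.5,0.15,0,0,0,1]
    - [-0.15,0.75,0.15,0,0,0,1]
    - [-0.2,1,0.15,0,0,0,1]

```text
time: 15.2
tool_pos: [0.5263, -0.2603, 0.2976]
orientation: [0.999, 0.038, 0.0, 0.0]
contact_force: [0.2, 0.1, 0.0]
gripper_width: 0.432
```

Request:
servo_tool:
  deltas:
    - [-0.05,0.25,0,0,0,0,1]
    - [-0.1,0.5,0,0,0,0,1]
    - [-0.15,0.75,0,0,0,0,1]
    - [-0.2,1,0,0,0,0,1]

```text
time: 15.53
tool_pos: [0.5062, -0.1602, 0.2974]
orientation: [0.999, 0.038, -0.0, -0.0]
contact_force: [1.2, 0.2, -0.1]
gripper_width: 0.428
```

Request:
servo_tool:
  deltas:
    - [-0.03,0.25,0,0,0,0,1]
    - [-0.06,0.5,0,0,0,0,1]
    - [-0.09,0.75,0,0,0,0,1]
    - [-0.1,1,0,0,0,0,1]
    - [-0.1,1,0,0,0,0,1]

```text
time: 15.95
tool_pos: [0.4962, -0.0583, 0.2973]
orientation: [0.999, 0.039, -0.001, -0.0]
contact_force: [0.2, -0.3, -0.7]
gripper_width: 0.433
```

Request:
servo_tool:
  deltas:
    - [0,0.2,-0.2,0,0,0,1]
    - [0,0.34,-0.4,0,0,0,1]
    - [0,0.34,-0.6,0,0,0,1]
    - [0,0.34,-0.75,0,0,0,1]
    - [0,0.34,-0.75,0,0,0,1]
    - [0,0.34,-0.75,0,0,0,1]

```text
time: 16.45
tool_pos: [0.4968, -0.0276, 0.2223]
orientation: [0.999, 0.038, -0.001, -0.0]
contact_force: [-0.3, -0.1, -0.4]
gripper_width: 0.43
```

```bash
cat > lk.py <<'E'
import sys
from h import *
o=status.observe(); q=o["orientation"]
print("t",round(o["time"],2),o["tool_pos"].round(4),"toolY",round(np.degrees(np.arctan2(-(q[0]**2-q[1]**2),2*q[0]*q[1])),2),o["contact_force"].round(1),round(float(o["gripper_width"]),3))
f=grab("wrist",sys.argv[1]+"_w"); f=dict(f); f["pixels"]=np.clip(f["pixels"].astype(float)*1.5,0,255).astype(np.uint8)
x0,y0=(int(a) for a in sys.argv[2].split(",")) if len(sys.argv)>2 else (130,120)
crop(f,x0,y0,x0+300,y0+240,2.6,sys.argv[1])
E
python3 lk.py l1
```

```text
t 16.45 [ 0.4968 -0.0276  0.2223] toolY -85.68 [-0.3 -0.1 -0.4] 0.43
```

View pics/l1.png

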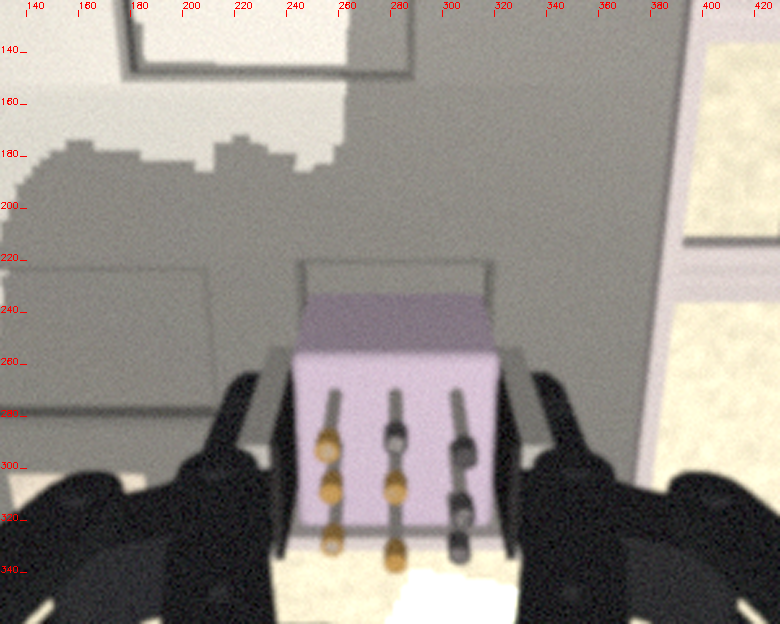

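```bash
python3 - <<'E'
from h import *
np.set_printoptions(precision=4,suppress=True)
f=load("l1_w"); R=lambda p,z: ray(f,(np.array(p,float)+.5)/2.6-.5+[130,120],z)[:,:2]
th=np.radians(4.3); c,s=np.cos(th),np.sin(th); M=np.array([[c,s],[-s,c]])
A=R([(300,352),(490,352)],.0675)@M.T ; B=R([(305,293),(490,293)],.0375)@M.T; P=R([(297,261),(494,261)],.027)@M.T
print("top edge",A,"bottom edge",B,"pocket",P)
print("block c from top",A.mean(0)-[.019,0],"bottom",B.mean(0)-[.019,0],"pocket c",P.mean(0)-[.0215,0],"tcp",M@status.observe()["tool_pos"][:2])
E
```

```text
top edge [[ 0.5111 -0.0474]
 [ 0.5112 -0.0813]] bottom edge [[ 0.5097 -0.0449]
 [ 0.5098 -0.0849]] pocket [[ 0.5131 -0.042 ]
 [ 0.5132 -0.0869]]
block c from top [ 0.4921 -0.0643] bottom [ 0.4907 -0.0649] pocket c [ 0.4916 -0.0644] tcp [ 0.4936 -0.0649]
```

Request:
servo_tool:
  deltas:
    - [0,0,-0.06,0,0,0,1]
    - [0,0,-0.12,0,0,0,1]
    - [0,0,-0.17,0,0,0,1]
    - [0,0,-0.19,0,0,0,1]
    - [0,0,-0.19,0,0,0,1]

```text
time: 16.92
tool_pos: [0.4969, -0.0275, 0.2044]
orientation: [0.999, 0.038, -0.0, 0.0]
contact_force: [-5.4, 0.4, 14.6]
gripper_width: 0.428
```

Request:
servo_tool:
  deltas:
    - [0,0,0,0,0,0,-0.4]
    - [0,0,0,0,0,0,-0.4]
    - [0,0,0,0,0,0,-0.4]
    - [0,0,0.1,0,0,0,-0.4]
    - [0,0,0.4,0,0,0,-0.4]
    - [0,0,0.8,0,0,0,-0.4]
    - [0,0,1,0,0,0,-0.4]
    - [0,0,1,0,0,0,-0.4]

```text
time: 17.58
tool_pos: [0.4978, -0.0275, 0.3085]
orientation: [0.999, 0.038, 0.004, 0.001]
contact_force: [-0.2, -0.5, 0.1]
gripper_width: 0.701
```

```bash
python3 lk.py l2 130,60
```

```text
t 17.58 [ 0.4978 -0.0275  0.3085] toolY -85.67 [-0.2 -0.5  0.1] 0.701
```

View pics/l2.png

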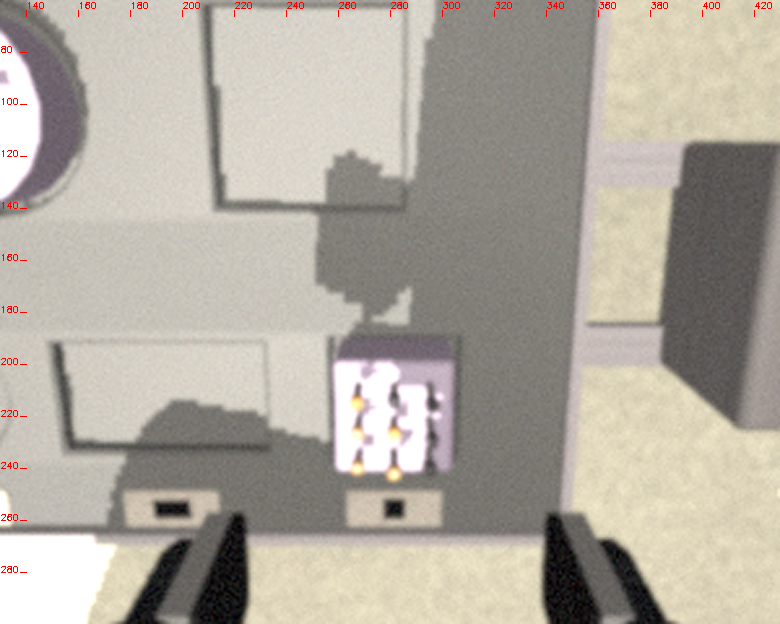

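The small square block is seated, with contact at z .204. Next is the small round block.

Request:
servo_tool:
  deltas:
    - [-0.08,-0.4,-0.03,0,0,0,-1]
    - [-0.15,-0.8,-0.03,0,0,0,-1]
    - [-0.19,-1,-0.03,0,0,0,-1]

```text
time: 17.88
tool_pos: [0.4769, -0.1297, 0.2999]
orientation: [0.999, 0.038, -0.001, -0.0]
contact_force: [0.8, -0.0, 0.5]
gripper_width: 1.003
```

Request:
servo_tool:
  deltas:
    - [-0.08,-0.4,0,0,0,0,-1]
    - [-0.15,-0.8,0,0,0,0,-1]
    - [-0.19,-1,0,0,0,0,-1]

```text
time: 18.13
tool_pos: [0.4578, -0.2305, 0.2999]
orientation: [0.999, 0.037, -0.001, -0.0]
contact_force: [1.2, 0.0, -0.3]
gripper_width: 1.001
```

Request:
servo_tool:
  deltas:
    - [-0.08,-0.4,0,0,0,0,-1]
    - [-0.15,-0.8,0,0,0,0,-1]
    - [-0.19,-1,0,0,0,0,-1]

```text
time: 18.38
tool_pos: [0.4387, -0.3306, 0.2998]
orientation: [0.999, 0.037, -0.0, -0.0]
contact_force: [0.6, 0.5, -0.7]
gripper_width: 0.999
```

Request:
servo_tool:
  deltas:
    - [0,-0.3,0,0,0,0,-1]
    - [0,-0.33,0,0,0,0,-1]
    - [0,-0.33,0,0,0,0,-1]
    - [0,-0.33,0,0,0,0,-1]

```text
time: 18.72
tool_pos: [0.4397, -0.3598, 0.2997]
orientation: [0.999, 0.038, -0.001, -0.001]
contact_force: [-0.4, 0.3, 0.5]
gripper_width: 1.0
```

```bash
python3 look.py m rS,sqL,ob wrist,scene
```

```text
t 18.72 tcp [ 0.4397 -0.3598  0.2997] toolY -85.69 F [-0.4  0.3  0.5] w 1.0
wrist rS [ 0.44   -0.3598] yaw 5.5 cost 208.5
wrist sqL [ 0.4232 -0.2546] yaw 31.4 cost 323.9
wrist ob [ 0.657 -0.182] yaw 61.3 cost 0.0
scene rS [ 0.4434 -0.3618] yaw -0.1 cost 131.7
scene sqL [ 0.4228 -0.2542] yaw 37.7 cost 100.0
scene ob [ 0.65   -0.2373] yaw 113.4 cost 123.5
```

View pics/m_wrist_o.png

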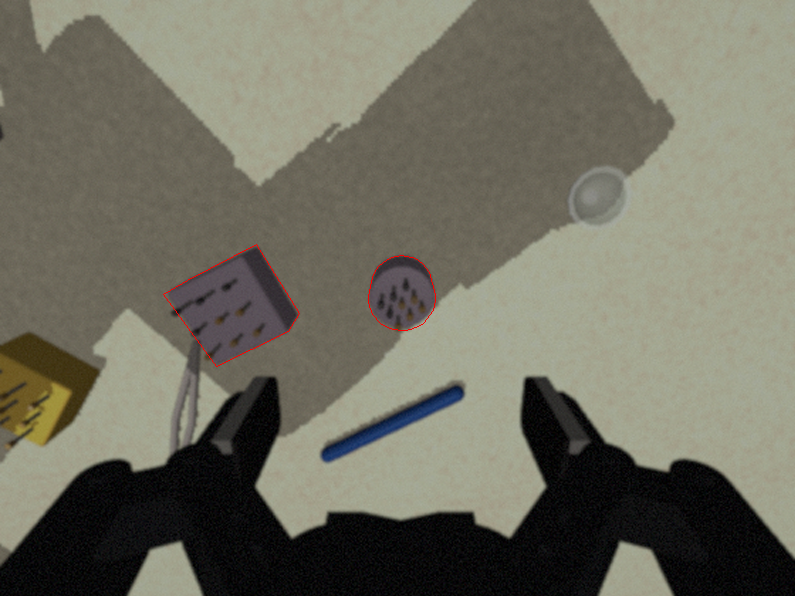

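Request:
servo_tool:
  deltas:
    - [0,0,-0.4,0,0,0,-0.6]
    - [0,0,-0.8,0,0,0,-0.6]
    - [0,0,-1,0,0,0,-0.6]

```text
time: 19.07
tool_pos: [0.4393, -0.3585, 0.1973]
orientation: [0.999, 0.038, -0.001, -0.001]
contact_force: [-0.1, -0.5, -0.6]
gripper_width: 0.8
```

Request:
servo_tool:
  deltas:
    - [0,0,-0.1,0,0,0,-0.6]
    - [0,0,-0.17,0,0,0,-0.6]
    - [0,0,-0.17,0,0,0,0]
    - [0,0,-0.17,0,0,0,1]
    - [0,0,-0.17,0,0,0,1]
    - [0,0,-0.17,0,0,0,1]
    - [0,0,-0.17,0,0,0,1]
  squeeze: 60

```text
time: 19.65
tool_pos: [0.4403, -0.3607, 0.1854]
orientation: [0.999, 0.038, 0.001, 0.001]
contact_force: [-0.5, 1.8, 7.5]
gripper_width: 0.444
```

```bash
python3 look.py n rS wrist
```

```text
t 19.65 tcp [ 0.4403 -0.3607  0.1854] toolY -85.68 F [-0.5  1.8  7.5] w 0.444
wrist rS [ 0.4415 -0.3604] yaw 9.9 cost 911.8
```

View pics/n_wrist_o.png

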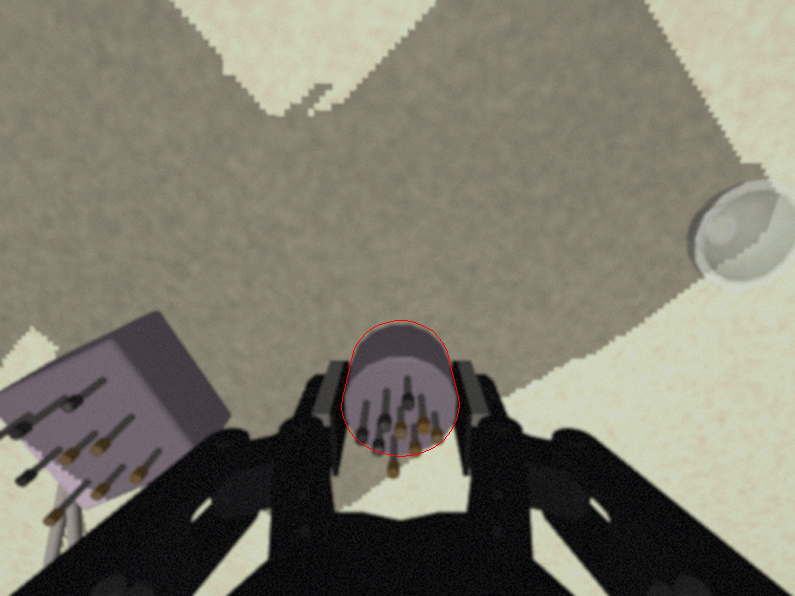

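Request:
servo_tool:
  deltas:
    - [0,0,0.2,0,0,0,1]
    - [0,0,0.5,0,0,0,1]
    - [0,0,0.8,0,0,0,1]
    - [0,0,1,0,0,0,1]
    - [0,0,1,0,0,0,1]

```text
time: 20.12
tool_pos: [0.4406, -0.361, 0.2888]
orientation: [0.999, 0.038, 0.003, 0.003]
contact_force: [-1.0, -0.5, -0.1]
gripper_width: 0.448
```

Request:
servo_tool:
  deltas:
    - [0.02,0.25,0.1,0,0,0,1]
    - [0.05,0.5,0.15,0,0,0,1]
    - [0.07,0.75,0.15,0,0,0,1]
    - [0.1,1,0.15,0,0,0,1]

```text
time: 20.45
tool_pos: [0.4496, -0.2593, 0.2989]
orientation: [0.999, 0.038, 0.0, 0.0]
contact_force: [1.0, 0.1, -0.6]
gripper_width: 0.442
```

Request:
servo_tool:
  deltas:
    - [0.02,0.25,0,0,0,0,1]
    - [0.05,0.5,0,0,0,0,1]
    - [0.07,0.75,0,0,0,0,1]
    - [0.1,1,0,0,0,0,1]

```text
time: 20.78
tool_pos: [0.4596, -0.1591, 0.2986]
orientation: [0.999, 0.038, 0.0, 0.0]
contact_force: [-0.7, 0.1, -0.9]
gripper_width: 0.446
```

Request:
servo_tool:
  deltas:
    - [0.02,0.25,0,0,0,0,1]
    - [0.05,0.5,0,0,0,0,1]
    - [0.07,0.75,0,0,0,0,1]
    - [0.1,1,0,0,0,0,1]

```text
time: 21.12
tool_pos: [0.4696, -0.0591, 0.2986]
orientation: [0.999, 0.038, 0.0, 0.0]
contact_force: [-0.1, 0.2, -0.9]
gripper_width: 0.443
```

Request:
servo_tool:
  deltas:
    - [0.02,0.25,0,0,0,0,1]
    - [0.05,0.5,0,0,0,0,1]
    - [0.07,0.75,0,0,0,0,1]
    - [0.12,1,0,0,0,0,1]
    - [0.12,1,0,0,0,0,1]

```text
time: 21.53
tool_pos: [0.482, 0.0426, 0.2987]
orientation: [0.999, 0.039, 0.0, -0.0]
contact_force: [-0.5, 0.3, -0.7]
gripper_width: 0.447
```

Request:
servo_tool:
  deltas:
    - [0,0.25,0,0,0,0,1]
    - [0,0.5,-0.1,0,0,0,1]
    - [0,0.75,-0.3,0,0,0,1]
    - [0,0.87,-0.5,0,0,0,1]
    - [0,0.87,-0.7,0,0,0,1]
    - [0,0.87,-0.75,0,0,0,1]
    - [0,0.87,-0.75,0,0,0,1]
    - [0,0.87,-0.75,0,0,0,1]

```text
time: 22.2
tool_pos: [0.4821, 0.1261, 0.2242]
orientation: [0.999, 0.037, 0.0, 0.0]
contact_force: [0.3, -0.4, 0.1]
gripper_width: 0.446
```

```bash
python3 lk.py p1
```

```text
t 22.2 [0.4821 0.1261 0.2242] toolY -85.71 [ 0.3 -0.4  0.1] 0.446
```

View pics/p1.png

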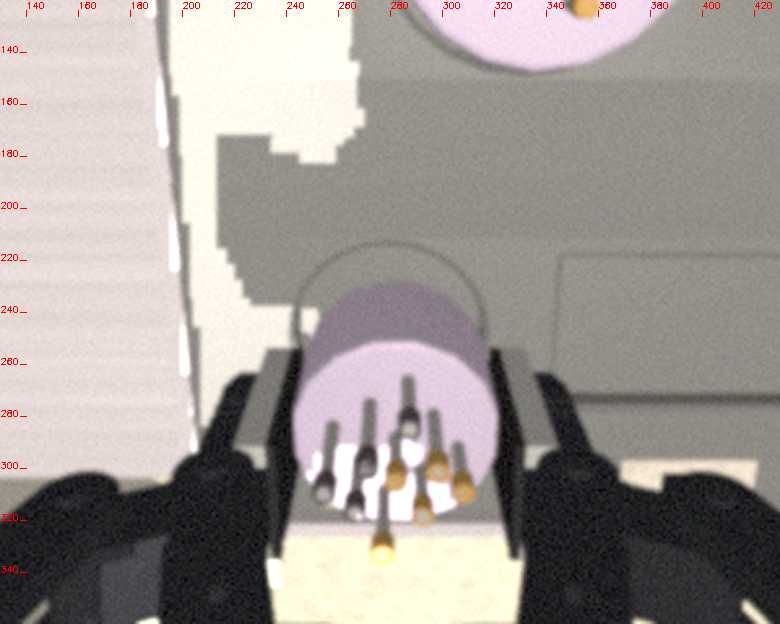

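```bash
cat > off.py <<'E'
import sys
from h import *
np.set_printoptions(precision=4,suppress=True)
# usage: tag zb half pockethalf blocktop(x,y) blockbottom(x,y) pocket(x,y)
tag,zb,hb,hp=sys.argv[1],*map(float,sys.argv[2:5]); pts=[tuple(map(float,a.split(","))) for a in sys.argv[5:]]
f=load(tag+"_w"); R=lambda p,z: ray(f,(np.array([p],float)+.5)/2.6-.5+[130,120],z)[0,:2]
th=np.radians(4.3); c,s=np.cos(th),np.sin(th); M=np.array([[c,s],[-s,c]])
A=M@R(pts[0],zb+.03)-[hb,0]; B=M@R(pts[1],zb)-[hb,0]; P=M@R(pts[2],.027)-[hp,0]
print("slot frame: top",A,"bot",B,"pocket",P,"tcp",M@status.observe()["tool_pos"][:2]); d=P-(A+B)/2; print("needed slot",d,"world",M.T@d)
E
python3 off.py p1 .0385 .020 .0225 397,340 397,280 389,242
```

```text
slot frame: top [0.4902 0.0897] bot [0.4896 0.0896] pocket [0.4918 0.0914] tcp [0.4904 0.0896]
needed slot [0.0019 0.0018] world [0.0017 0.0019]
```

Request:
servo_tool:
  deltas:
    - [0.018,0.019,0,0,0,0,1]
    - [0.018,0.019,-0.05,0,0,0,1]
    - [0.018,0.019,-0.1,0,0,0,1]
    - [0.018,0.019,-0.14,0,0,0,1]
    - [0.018,0.019,-0.18,0,0,0,1]
    - [0.018,0.019,-0.2,0,0,0,1]
    - [0.018,0.019,-0.2,0,0,0,1]

```text
time: 22.83
tool_pos: [0.4837, 0.1285, 0.2052]
orientation: [0.999, 0.038, -0.0, 0.0]
contact_force: [-9.7, -1.9, 31.9]
gripper_width: 0.444
```

Request:
servo_tool:
  deltas:
    - [0,0,0.01,0,0,0,-0.3]
    - [0,0,0.01,0,0,0,-0.3]
    - [0,0,0.01,0,0,0,-0.3]
    - [0,0,0.1,0,0,0,-0.3]
    - [0,0,0.4,0,0,0,-0.3]
    - [0,0,0.8,0,0,0,-0.3]
    - [0,0,1,0,0,0,-0.3]
    - [0,0,1,0,0,0,-0.3]

```text
time: 23.5
tool_pos: [0.4846, 0.1288, 0.3082]
orientation: [0.999, 0.038, 0.004, -0.001]
contact_force: [0.3, 0.6, 0.2]
gripper_width: 0.653
```

```bash
python3 lk.py p2 130,60; python3 - <<'E'
from h import *
f=load("p2_w")
E
```

```text
t 23.5 [0.4846 0.1288 0.3082] toolY -85.67 [0.3 0.6 0.2] 0.653
```

View pics/p2.png

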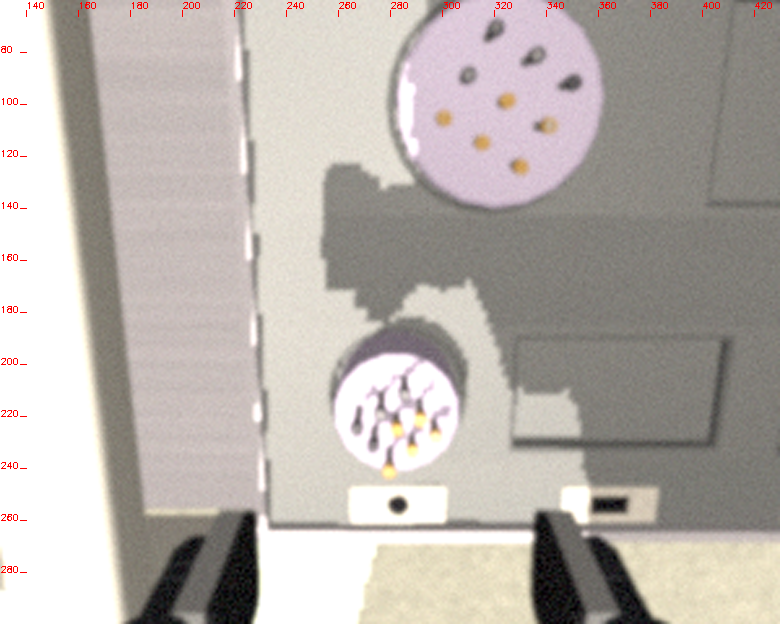

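The small round block is seated. Next is the large square block. I rotate the jaws so they avoid the tweezers beside it.

Request:
servo_tool:
  deltas:
    - [-0.05,-0.25,0,0,0,0.08,-1]
    - [-0.08,-0.5,0,0,0,0.16,-1]
    - [-0.12,-0.75,0,0,0,0.24,-1]
    - [-0.15,-1,0,0,0,0.317,-1]

```text
time: 23.88
tool_pos: [0.4679, 0.0276, 0.3026]
orientation: [0.958, 0.286, -0.001, -0.0]
contact_force: [0.7, -0.4, 0.0]
gripper_width: 0.999
```

Request:
servo_tool:
  deltas:
    - [-0.05,-0.25,0,0,0,0.08,-1]
    - [-0.08,-0.5,0,0,0,0.16,-1]
    - [-0.12,-0.75,0,0,0,0.24,-1]
    - [-0.15,-1,0,0,0,0.317,-1]

```text
time: 24.22
tool_pos: [0.4529, -0.0725, 0.3026]
orientation: [0.858, 0.513, -0.001, -0.001]
contact_force: [1.0, -0.3, -0.5]
gripper_width: 0.999
```

Request:
servo_tool:
  deltas:
    - [-0.05,-0.25,0,0,0,0.08,-1]
    - [-0.08,-0.5,0,0,0,0.16,-1]
    - [-0.12,-0.75,0,0,0,0.24,-1]
    - [-0.15,-1,0,0,0,0.317,-1]

```text
time: 24.55
tool_pos: [0.4379, -0.1725, 0.3026]
orientation: [0.705, 0.709, -0.0, -0.001]
contact_force: [0.7, 0.7, -0.1]
gripper_width: 0.995
```

Request:
servo_tool:
  deltas:
    - [-0.05,-0.25,0,0,0,0.08,-1]
    - [-0.08,-0.5,0,0,0,0.16,-1]
    - [-0.15,-0.75,-0.04,0,0,0.24,-1]
    - [-0.16,-0.83,-0.04,0,0,0.317,-1]
    - [-0.16,-0.83,-0.04,0,0,0.317,-1]
    - [-0.16,-0.83,-0.04,0,0,0.317,-1]

```text
time: 25.05
tool_pos: [0.4224, -0.2543, 0.2988]
orientation: [0.514, 0.858, 0.0, -0.001]
contact_force: [-0.2, 0.2, 0.2]
gripper_width: 1.002
```

```bash
python3 look.py r sqL,ob wrist,scene
```

```text
t 25.05 tcp [ 0.4224 -0.2543  0.2988] toolY 28.16 F [-0.2  0.2  0.2] w 1.002
wrist sqL [ 0.4233 -0.2553] yaw 30.0 cost 270.9
wrist ob [ 0.6498 -0.2362] yaw 100.5 cost 370.4
scene sqL [ 0.4226 -0.2543] yaw 38.4 cost 88.8
scene ob [ 0.6503 -0.2372] yaw 113.3 cost 122.1
```

View pics/r_wrist_o.png

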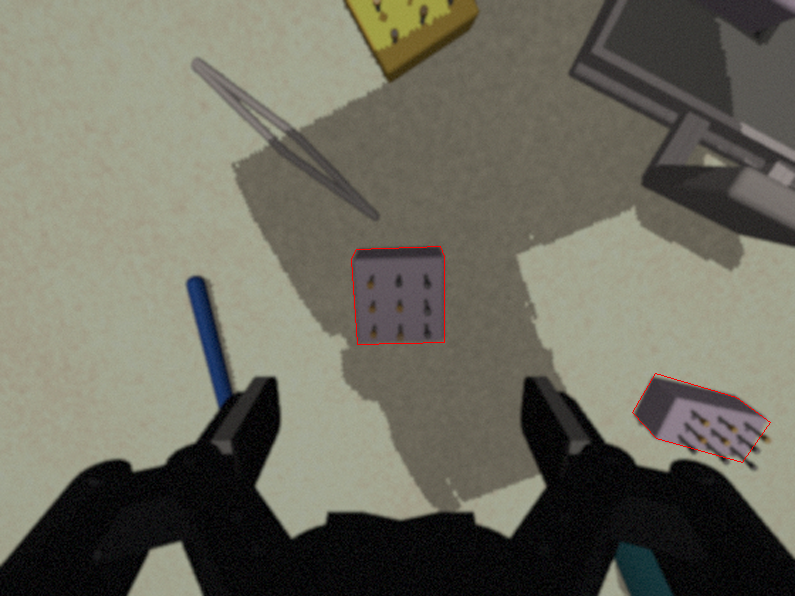

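Request:
servo_tool:
  deltas:
    - [0.005,-0.007,-0.4,0,0,0.015,-1]
    - [0.005,-0.007,-0.8,0,0,0.015,-1]
    - [0.005,-0.007,-1,0,0,0.015,-1]

```text
time: 25.4
tool_pos: [0.4225, -0.2536, 0.1965]
orientation: [0.502, 0.865, 0.0, -0.002]
contact_force: [-0.4, 0.2, -0.1]
gripper_width: 0.993
```

Request:
servo_tool:
  deltas:
    - [0,0,-0.1,0,0,0,-1]
    - [0,0,-0.18,0,0,0,-1]
    - [0,0,-0.18,0,0,0,0]
    - [0,0,-0.18,0,0,0,1]
    - [0,0,-0.18,0,0,0,1]
    - [0,0,-0.18,0,0,0,1]
    - [0,0,-0.18,0,0,0,1]
  squeeze: 60

```text
time: 25.98
tool_pos: [0.4236, -0.2554, 0.1832]
orientation: [0.502, 0.865, -0.0, 0.001]
contact_force: [0.8, 1.7, 5.2]
gripper_width: 0.616
```

```bash
python3 look.py s sqL wrist
```

```text
t 25.98 tcp [ 0.4236 -0.2554  0.1832] toolY 29.77 F [0.8 1.7 5.2] w 0.616
wrist sqL [ 0.425  -0.2551] yaw 29.7 cost 1061.5
```

View pics/s_wrist_o.png

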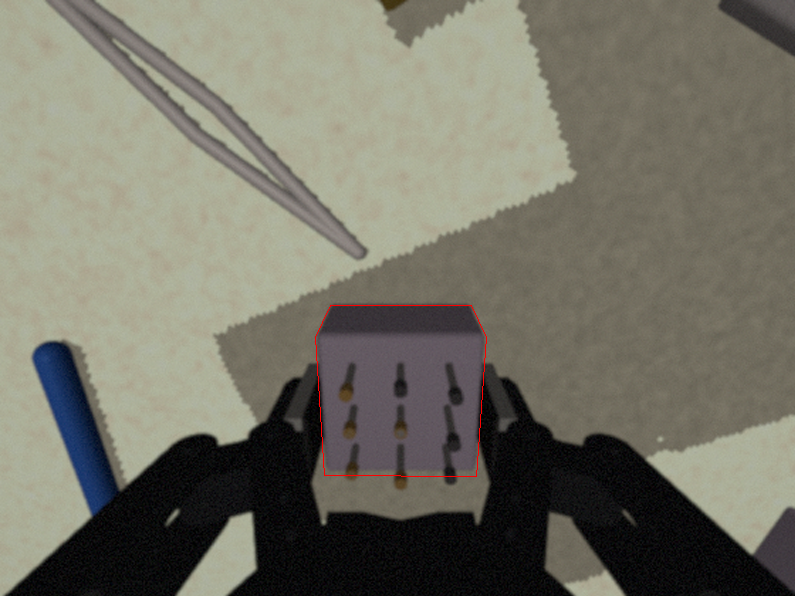

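Request:
servo_tool:
  deltas:
    - [0,0,0.2,0,0,0,1]
    - [0,0,0.5,0,0,-0.08,1]
    - [0,0,0.8,0,0,-0.15,1]
    - [0,0,1,0,0,-0.22,1]
    - [0,0,1.0,0,0,-0.283,1]

```text
time: 26.45
tool_pos: [0.424, -0.2557, 0.2867]
orientation: [0.682, 0.731, 0.0, 0.004]
contact_force: [1.2, -0.9, 0.2]
gripper_width: 0.618
```

Request:
servo_tool:
  deltas:
    - [0.15,0.25,0.1,0,0,0,1]
    - [0.3,0.5,0.2,0,0,0,1]
    - [0.45,0.75,0.2,0,0,0,1]
    - [0.6,1,0.2,0,0,0,1]

```text
time: 26.78
tool_pos: [0.4837, -0.1541, 0.3036]
orientation: [0.68, 0.733, 0.001, 0.002]
contact_force: [0.3, -0.3, -0.5]
gripper_width: 0.62
```

Request:
servo_tool:
  deltas:
    - [0.15,0.25,0,0,0,0,1]
    - [0.3,0.5,0,0,0,0,1]
    - [0.45,0.75,0,0,0,0,1]
    - [0.6,1,0,0,0,0,1]

```text
time: 27.12
tool_pos: [0.5437, -0.0537, 0.303]
orientation: [0.68, 0.733, 0.0, 0.001]
contact_force: [0.0, -0.8, -1.1]
gripper_width: 0.617
```

Request:
servo_tool:
  deltas:
    - [0.2,0.25,0,0,0,0,1]
    - [0.4,0.5,0,0,0,0,1]
    - [0.42,0.6,0,0,0,0,1]
    - [0.42,0.63,0,0,0,0,1]
    - [0.42,0.63,0,0,0,0,1]

```text
time: 27.53
tool_pos: [0.5847, 0.0082, 0.3022]
orientation: [0.68, 0.734, 0.0, 0.0]
contact_force: [-0.4, -0.2, 0.2]
gripper_width: 0.615
```

Request:
servo_tool:
  deltas:
    - [0.01,0,-0.25,0,0,0,1]
    - [0.01,0,-0.5,0,0,0,1]
    - [0.01,0,-0.7,0,0,0,1]
    - [0.01,0,-0.8,0,0,0,1]
    - [0.01,0,-0.8,0,0,0,1]
    - [0.01,0,-0.8,0,0,0,1]

```text
time: 28.03
tool_pos: [0.5861, 0.0071, 0.2223]
orientation: [0.68, 0.733, -0.0, 0.0]
contact_force: [-0.3, -0.7, -0.3]
gripper_width: 0.615
```

```bash
python3 lk.py u1
```

```text
t 28.03 [0.5861 0.0071 0.2223] toolY 4.27 [-0.3 -0.7 -0.3] 0.615
```

View pics/u1.png

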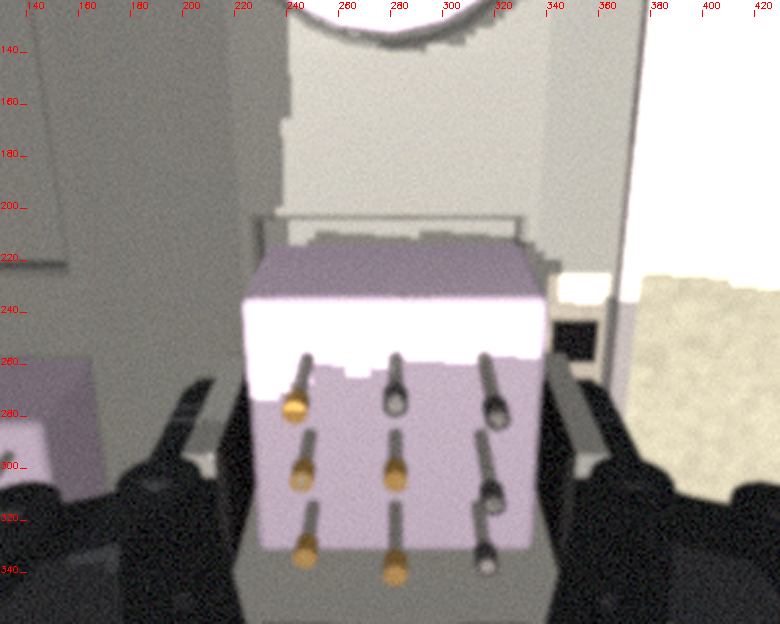

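```bash
python3 - <<'E'
from h import *
np.set_printoptions(precision=4,suppress=True)
f=load("u1_w"); R=lambda p,z: ray(f,(np.array(p,float)+.5)/2.6-.5+[130,120],z)[:,:2]
th=np.radians(4.3); c,s=np.cos(th),np.sin(th); M=np.array([[c,s],[-s,c]])
zb=.2223-.1832
A=R([(243,298),(545,298)],zb+.03)@M.T ; B=R([(267,246),(523,246)],zb)@M.T; P=R([(254,217),(525,217)],.027)@M.T
print(A,B,P)
print("block",A.mean(0)-[0,.027],B.mean(0)-[0,.027],"pocket",P.mean(0)-[0,.0295],"tcp",M@status.observe()["tool_pos"][:2])
E
```

```text
[[ 0.5598 -0.0082]
 [ 0.6118 -0.0082]] [[ 0.5592 -0.0094]
 [ 0.6128 -0.0093]] [[ 0.5545 -0.0068]
 [ 0.6151 -0.0068]]
block [ 0.5858 -0.0352] [ 0.586  -0.0363] pocket [ 0.5848 -0.0363] tcp [ 0.5853 -0.0367]
```

Request:
servo_tool:
  deltas:
    - [-0.01,-0.005,0,0,0,0,1]
    - [-0.01,-0.005,-0.05,0,0,0,1]
    - [-0.01,-0.005,-0.1,0,0,0,1]
    - [-0.01,-0.005,-0.14,0,0,0,1]
    - [-0.01,-0.005,-0.18,0,0,0,1]
    - [-0.01,-0.005,-0.2,0,0,0,1]
    - [-0.01,-0.005,-0.2,0,0,0,1]

```text
time: 28.67
tool_pos: [0.5852, 0.0074, 0.2032]
orientation: [0.68, 0.733, -0.0, -0.0]
contact_force: [-10.4, -0.1, 23.6]
gripper_width: 0.614
```

Request:
servo_tool:
  deltas:
    - [0,0,0.01,0,0,0,-0.5]
    - [0,0,0.01,0,0,0,-0.5]
    - [0,0,0.01,0,0,0,-0.5]
    - [0,0,0.1,0,0,0,-0.5]
    - [0,0,0.4,0,0,0,-0.5]
    - [0,0,0.8,0,0,0,-0.5]
    - [0,0,1,0,0,0,-0.5]
    - [0,0,1,0,0,0,-0.5]

```text
time: 29.33
tool_pos: [0.5862, 0.0073, 0.3069]
orientation: [0.68, 0.733, 0.002, 0.003]
contact_force: [0.9, 0.3, -0.4]
gripper_width: 0.753
```

```bash
python3 lk.py u2 130,60; python3 look.py u ob scene
```

```text
t 29.33 [0.5862 0.0073 0.3069] toolY 4.33 [ 0.9  0.3 -0.4] 0.753
t 29.38 tcp [0.5856 0.0073 0.3043] toolY 4.33 F [ 0.1 -0.4 -1.1] w 0.748
scene ob [ 0.6498 -0.2375] yaw 111.4 cost 123.8
```

View pics/u2.png

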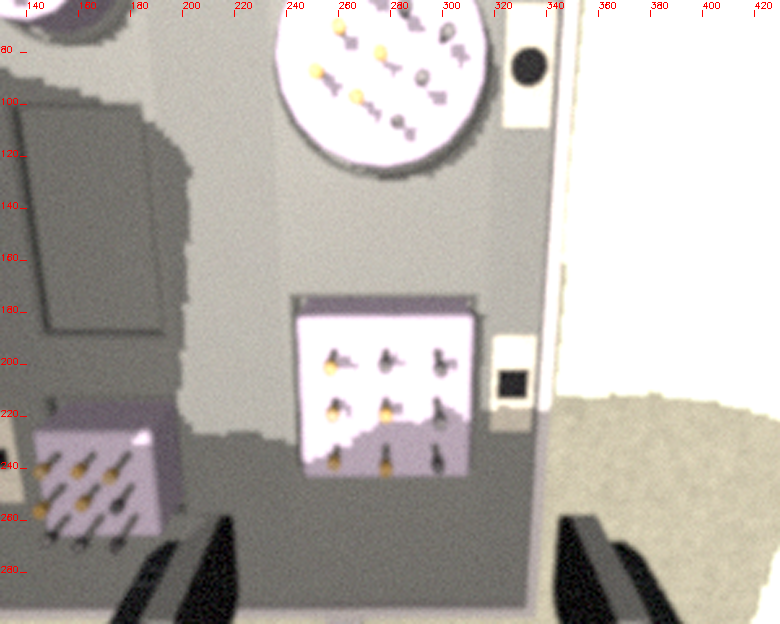

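The large square block is seated. The oblong is next.

Request:
servo_tool:
  deltas:
    - [0.05,-0.2,0,0,0,-0.08,-1]
    - [0.1,-0.4,0,0,0,-0.16,-1]
    - [0.15,-0.6,0,0,0,-0.24,-1]
    - [0.2,-0.8,0,0,0,-0.3,-1]

```text
time: 29.77
tool_pos: [0.605, -0.0734, 0.3002]
orientation: [0.834, 0.552, -0.001, -0.001]
contact_force: [0.4, 0.1, 0.8]
gripper_width: 0.995
```

Request:
servo_tool:
  deltas:
    - [0.05,-0.2,0,0,0,-0.08,-1]
    - [0.1,-0.4,0,0,0,-0.16,-1]
    - [0.15,-0.6,0,0,0,-0.24,-1]
    - [0.22,-0.82,0,0,0,-0.3,-1]

```text
time: 30.1
tool_pos: [0.6269, -0.1554, 0.3]
orientation: [0.94, 0.342, -0.001, -0.001]
contact_force: [0.9, 0.0, 0.7]
gripper_width: 1.001
```

Request:
servo_tool:
  deltas:
    - [0.05,-0.2,0,0,0,-0.08,-1]
    - [0.1,-0.4,0,0,0,-0.16,-1]
    - [0.15,-0.6,0,0,0,-0.24,-1]
    - [0.22,-0.82,0,0,0,-0.292,-1]
    - [0.22,-0.82,0,0,0,-0.292,-1]
    - [0.22,-0.82,0,0,0,-0.292,-1]

```text
time: 30.6
tool_pos: [0.6488, -0.2373, 0.2999]
orientation: [0.993, 0.122, -0.001, -0.001]
contact_force: [0.0, 0.4, 1.1]
gripper_width: 1.0
```

```bash
python3 look.py v ob wrist,scene
```

```text
t 30.6 tcp [ 0.6488 -0.2373  0.2999] toolY -75.98 F [0.  0.4 1.1] w 1.0
wrist ob [ 0.6482 -0.2366] yaw 103.9 cost 208.5
scene ob [ 0.6497 -0.2375] yaw 112.8 cost 121.0
```

View pics/v_wrist_o.png

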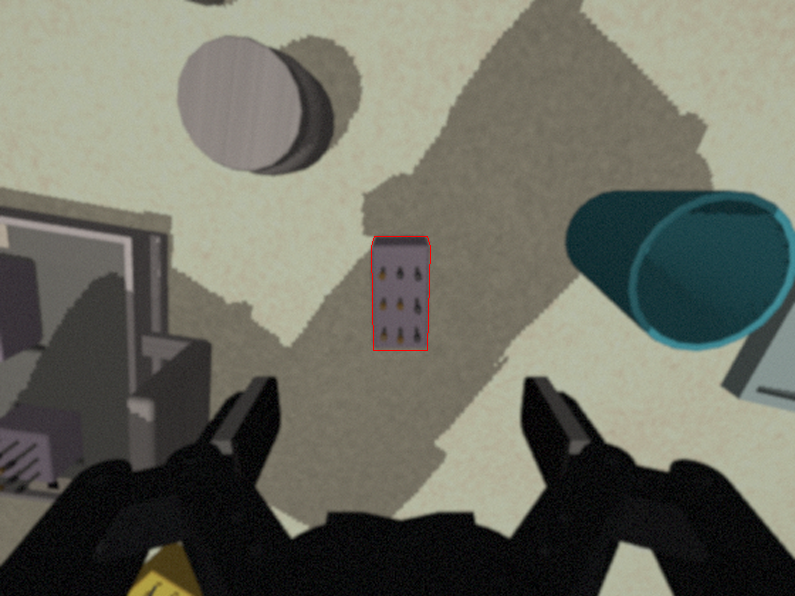

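Request:
servo_tool:
  deltas:
    - [0,0.005,-0.4,0,0,0,-0.5]
    - [0,0.005,-0.8,0,0,0,-0.5]
    - [0,0.005,-1,0,0,0,-0.5]

```text
time: 30.95
tool_pos: [0.6478, -0.2344, 0.1972]
orientation: [0.992, 0.123, -0.002, -0.001]
contact_force: [-1.3, 1.0, -0.0]
gripper_width: 0.747
```

Request:
servo_tool:
  deltas:
    - [0,0,-0.1,0,0,0,-0.5]
    - [0,0,-0.17,0,0,0,-0.5]
    - [0,0,-0.17,0,0,0,0]
    - [0,0,-0.17,0,0,0,1]
    - [0,0,-0.17,0,0,0,1]
    - [0,0,-0.17,0,0,0,1]
    - [0,0,-0.17,0,0,0,1]
  squeeze: 60

```text
time: 31.53
tool_pos: [0.6497, -0.2364, 0.1867]
orientation: [0.992, 0.122, 0.001, 0.001]
contact_force: [-1.0, 0.5, 6.8]
gripper_width: 0.382
```

```bash
python3 look.py w ob wrist
```

```text
t 31.53 tcp [ 0.6497 -0.2364  0.1867] toolY -75.95 F [-1.   0.5  6.8] w 0.382
wrist ob [ 0.6481 -0.2367] yaw 104.2 cost 925.4
```

View pics/w_wrist_o.png

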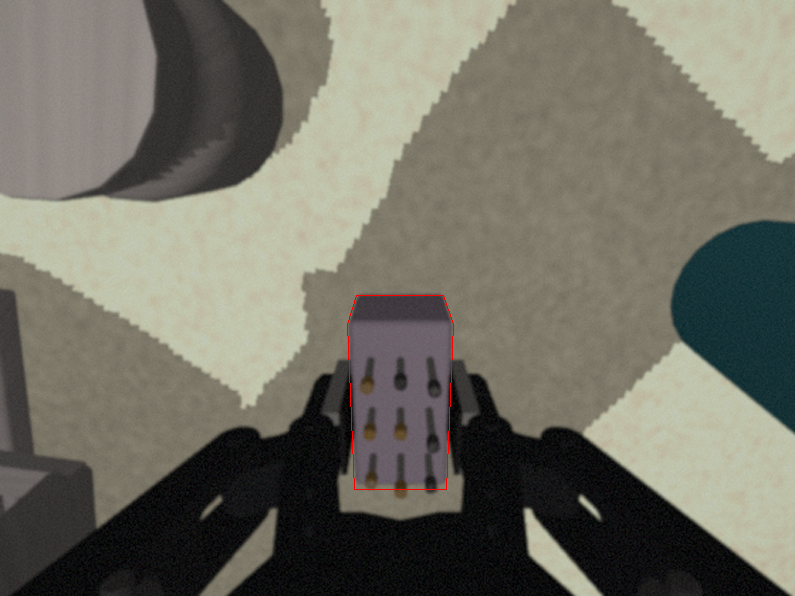

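Request:
servo_tool:
  deltas:
    - [0,0,0.2,0,0,0,1]
    - [0,0,0.5,0,0,0,1]
    - [0,0,0.8,0,0,0,1]
    - [0,0,1,0,0,0,1]
    - [0,0,1,0,0,0,1]

```text
time: 32.0
tool_pos: [0.6501, -0.2366, 0.2905]
orientation: [0.992, 0.122, 0.004, 0.002]
contact_force: [0.3, 0.4, -0.0]
gripper_width: 0.382
```

Request:
servo_tool:
  deltas:
    - [-0.13,0.25,0.1,0,0,0.07,1]
    - [-0.26,0.5,0.15,0,0,0.15,1]
    - [-0.4,0.75,0.15,0,0,0.22,1]
    - [-0.53,1,0.15,0,0,0.3,1]

```text
time: 32.33
tool_pos: [0.5951, -0.1352, 0.2996]
orientation: [0.936, 0.353, 0.0, 0.0]
contact_force: [-0.5, -0.2, 0.2]
gripper_width: 0.381
```

Request:
servo_tool:
  deltas:
    - [-0.13,0.25,0,0,0,0.07,1]
    - [-0.26,0.5,0,0,0,0.15,1]
    - [-0.4,0.75,0,0,0,0.22,1]
    - [-0.53,1,0,0,0,0.3,1]

```text
time: 32.67
tool_pos: [0.5421, -0.0351, 0.2994]
orientation: [0.828, 0.561, -0.0, -0.0]
contact_force: [-0.1, -0.3, -0.7]
gripper_width: 0.387
```

Request:
servo_tool:
  deltas:
    - [-0.13,0.25,0,0,0,0.07,1]
    - [-0.26,0.5,0,0,0,0.15,1]
    - [-0.4,0.75,0,0,0,0.22,1]
    - [-0.55,0.9,0,0,0,0.292,1]
    - [-0.55,0.9,0,0,0,0.292,1]

```text
time: 33.08
tool_pos: [0.4858, 0.056, 0.2992]
orientation: [0.677, 0.736, -0.001, -0.001]
contact_force: [0.2, 0.7, -1.9]
gripper_width: 0.381
```

Request:
servo_tool:
  deltas:
    - [0.02,0,-0.25,0,0,0,1]
    - [0.02,0,-0.5,0,0,0,1]
    - [0.02,0,-0.7,0,0,0,1]
    - [0.02,0,-0.74,0,0,0,1]
    - [0.02,0,-0.74,0,0,0,1]
    - [0.02,0,-0.74,0,0,0,1]

```text
time: 33.58
tool_pos: [0.4906, 0.0536, 0.2263]
orientation: [0.681, 0.733, 0.0, 0.0]
contact_force: [0.4, -0.3, -1.5]
gripper_width: 0.384
```

```bash
python3 lk.py x1
```

```text
t 33.58 [0.4906 0.0536 0.2263] toolY 4.2 [ 0.4 -0.3 -1.5] 0.384
```

View pics/x1.png

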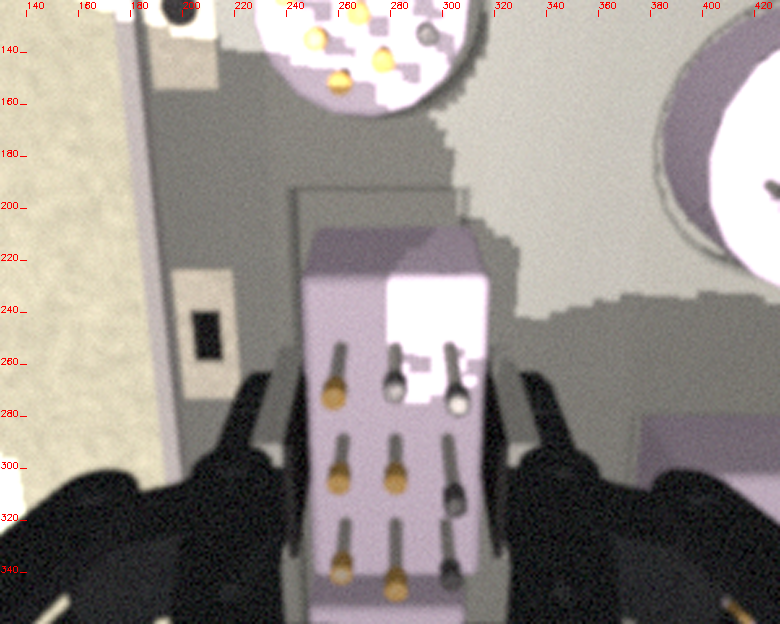

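```bash
cat > o2.py <<'E'
from h import *
np.set_printoptions(precision=4,suppress=True)
f=load("x1_w"); R=lambda p,z: ray(f,(np.array(p,float)+.5)/2.6-.5+[130,120],z)[:,:2]
th=np.radians(4.3); c,s=np.cos(th),np.sin(th); M=np.array([[c,s],[-s,c]])
zb=.2263-.1867
A=R([(302,277),(489,277)],zb+.03)@M.T ; B=R([(317,229),(475,229)],zb)@M.T; P=R([(291,188),(468,188)],.027)@M.T
print(A,B,P)
print("block",A.mean(0)-[0,.033],B.mean(0)-[0,.033],"pocket",P.mean(0)-[0,.0355],"tcp",M@status.observe()["tool_pos"][:2])
E
python3 o2.py
```

```text
[[0.478  0.0479]
 [0.5108 0.0478]] [[0.4777 0.0468]
 [0.5114 0.0468]] [[0.4709 0.0524]
 [0.5109 0.0524]]
block [0.4944 0.0149] [0.4946 0.0138] pocket [0.4909 0.0169] tcp [0.4933 0.0167]
```

Request:
servo_tool:
  deltas:
    - [-0.031,0.018,0,0,0,0,1]
    - [-0.031,0.018,-0.06,0,0,0,1]
    - [-0.031,0.018,-0.1,0,0,0,1]
    - [-0.031,0.018,-0.1,0,0,0,1]
    - [-0.031,0.018,-0.1,0,0,0,1]

```text
time: 34.05
tool_pos: [0.487, 0.0557, 0.2155]
orientation: [0.68, 0.733, -0.0, -0.0]
contact_force: [0.0, 0.3, -1.2]
gripper_width: 0.382
```

```bash
python3 lk.py x2
```

```text
t 34.05 [0.487  0.0557 0.2155] toolY 4.25 [ 0.   0.3 -1.2] 0.382
```

View pics/x2.png

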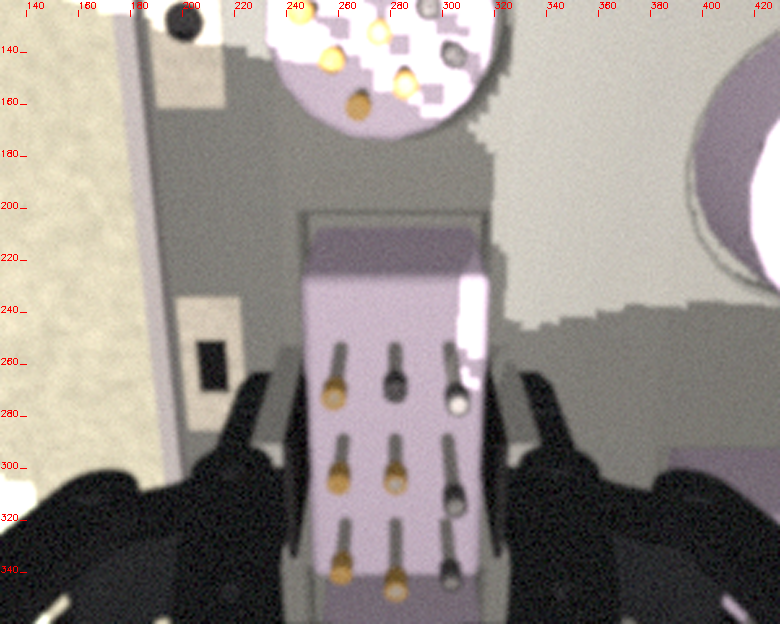

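Request:
servo_tool:
  deltas:
    - [0,0.007,-0.03,0,0,0,1]
    - [0,0.007,-0.06,0,0,0,1]
    - [0,0.007,-0.09,0,0,0,1]
    - [0,0.007,-0.1,0,0,0,1]
    - [0,0.007,-0.1,0,0,0,1]

```text
time: 34.52
tool_pos: [0.4871, 0.0564, 0.2066]
orientation: [0.68, 0.733, -0.0, -0.0]
contact_force: [-7.0, -0.7, 19.5]
gripper_width: 0.379
```

Seated: contact at z .2066, expected .2067. Releasing and viewing the whole tray.

Request:
servo_tool:
  deltas:
    - [0,0,0.01,0,0,0,-0.1]
    - [0,0,0.01,0,0,0,-0.1]
    - [0,0,0.01,0,0,0,-0.1]
    - [0,0,0.1,0,0,0,-0.1]
    - [0,0,0.4,0,0,0,-0.1]
    - [0,0,0.8,0,0,0,-0.1]
    - [0,0,1,0,0,0,-0.1]

```text
time: 35.1
tool_pos: [0.4875, 0.0563, 0.3094]
orientation: [0.68, 0.733, 0.001, 0.001]
contact_force: [-0.6, -0.2, 1.0]
gripper_width: 0.55
```

Request:
servo_tool:
  deltas:
    - [0.1,-0.3,0.2,0,0,-0.08,-0.5]
    - [0.2,-0.6,0.4,0,0,-0.16,-0.5]
    - [0.3,-0.8,0.8,0,0,-0.24,-0.5]
    - [0.3,-0.8,1,0,0,-0.32,-0.5]

```text
time: 35.43
tool_pos: [0.5179, -0.0262, 0.409]
orientation: [0.843, 0.538, 0.001, 0.001]
contact_force: [0.4, -0.0, 0.5]
gripper_width: 0.747
```

Request:
servo_tool:
  deltas:
    - [0,0,0,0,0,-0.08,-0.5]
    - [0,0,0,0,0,-0.16,-0.5]
    - [0,0,0,0,0,-0.24,-0.5]
    - [0,0,0,0,0,-0.32,-0.5]
    - [0,0,0,0,0,-0.4,-0.5]
    - [0,0,0,0,0,-0.48,-0.5]
    - [0,0,0,0,0,-0.56,-0.5]
    - [0,0,0,0,0,-0.64,-0.5]
    - [0,0,0,0,0,-0.68,-0.5]
    - [0,0,0,0,0,-0.68,-0.5]

```text
time: 36.27
tool_pos: [0.5169, -0.0237, 0.4061]
orientation: [0.999, 0.037, 0.0, 0.0]
contact_force: [-0.8, -0.7, 0.3]
gripper_width: 0.749
```

```bash
python3 - <<'E'
from h import *
o=status.observe(); print(o["tool_pos"].round(4),o["orientation"].round(3))
f=grab("wrist","y_w"); crop(f,0,0,560,420,1.42,"y1"); f=grab("scene","y_s"); crop(f,200,90,420,270,3.6,"y2")
E
```

```text
[ 0.5169 -0.0237  0.4061] [0.999 0.037 0.    0.   ]
```

View pics/y1.png

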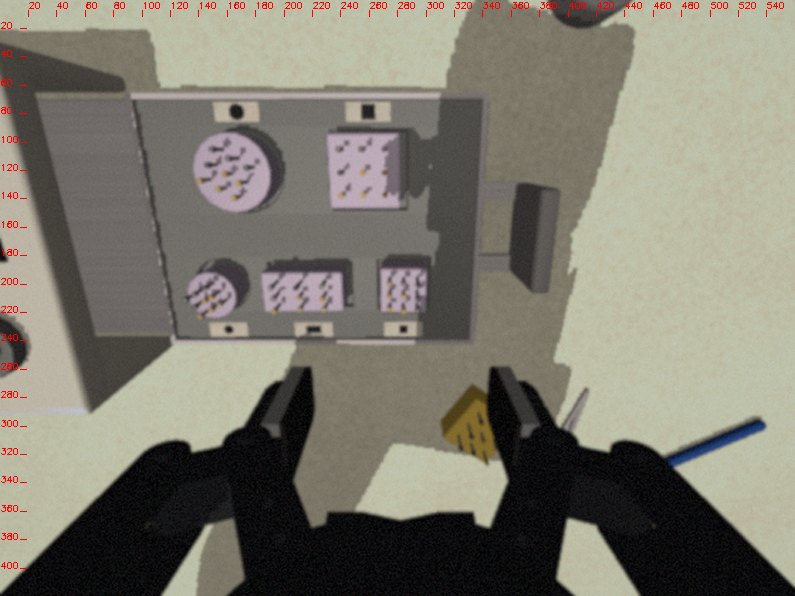

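View pics/y2.png

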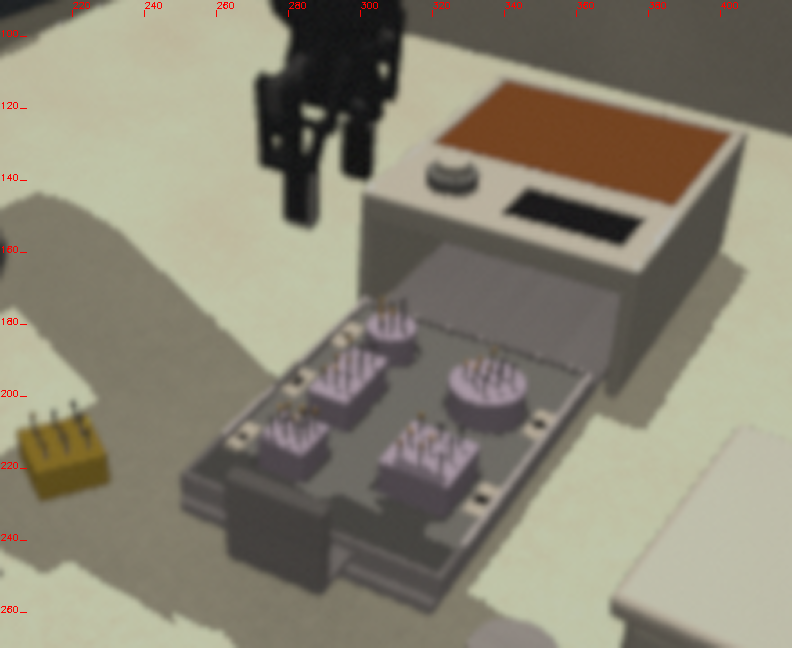

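All five blocks sit upright in their matching pockets. Now I grip the handle and push the tray home.

Request:
servo_tool:
  deltas:
    - [0.1,-0.3,0,0,0,0,-0.5]
    - [0.2,-0.7,-0.2,0,0,0,-0.5]
    - [0.33,-0.98,-0.5,0,0,0,-0.5]
    - [0.33,-0.98,-0.8,0,0,0,-0.5]
    - [0.33,-0.98,-0.8,0,0,0,-0.5]
    - [0.33,-0.98,-0.8,0,0,0,-0.5]

```text
time: 36.87
tool_pos: [0.5498, -0.1216, 0.3251]
orientation: [0.999, 0.039, -0.002, -0.001]
contact_force: [0.6, -0.0, 0.7]
gripper_width: 0.747
```

```bash
python3 lk.py z1 130,90
```

```text
t 36.87 [ 0.5498 -0.1216  0.3251] toolY -85.54 [ 0.6 -0.   0.7] 0.747
```

View pics/z1.png

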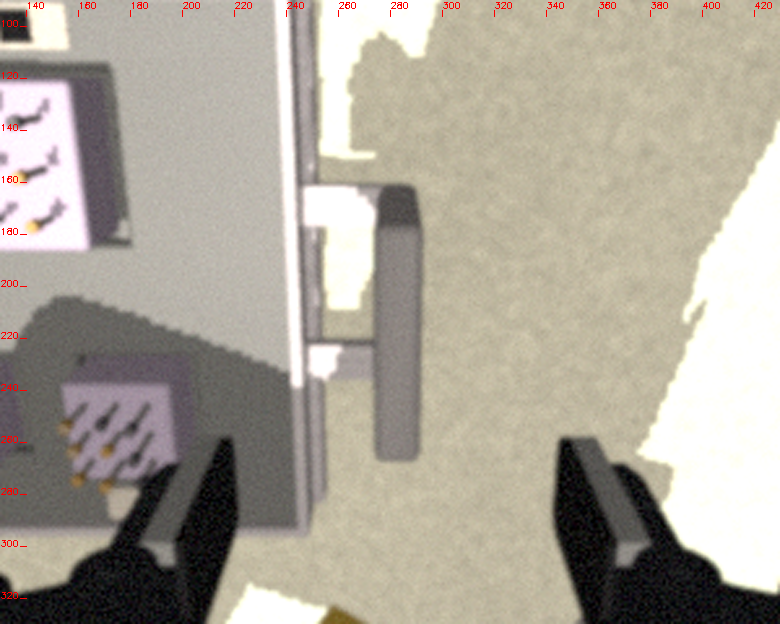

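Well centred over the handle. I go down and grip.

Request:
servo_tool:
  deltas:
    - [0,0,-0.4,0,0,0,-0.3]
    - [0,0,-0.8,0,0,0,-0.3]
    - [0,0,-0.98,0,0,0,-0.3]
    - [0,0,-0.98,0,0,0,-0.3]
    - [0,0,-0.98,0,0,0,1]
    - [0,0,-0.98,0,0,0,1]
    - [0,0,-0.98,0,0,0,1]
    - [0,0,-0.98,0,0,0,1]
    - [0,0,-0.98,0,0,0,1]
  squeeze: 50

```text
time: 37.67
tool_pos: [0.5508, -0.1217, 0.2301]
orientation: [0.999, 0.038, 0.002, 0.0]
contact_force: [-2.1, 1.7, 10.1]
gripper_width: 0.158
```

Request:
servo_tool:
  deltas:
    - [-0.005,0.08,0,0,0,0,1]
    - [-0.01,0.2,0,0,0,0,1]
    - [-0.03,0.4,0,0,0,0,1]
    - [-0.045,0.6,0,0,0,0,1]
    - [-0.06,0.8,0,0,0,0,1]
    - [-0.073,1,0,0,0,0,1]

```text
time: 38.17
tool_pos: [0.5433, -0.0212, 0.2301]
orientation: [0.999, 0.038, 0.002, 0.001]
contact_force: [-2.5, -2.3, 11.0]
gripper_width: 0.157
```

Request:
servo_tool:
  deltas:
    - [-0.013,0.17,0,0,0,0,1]
    - [-0.03,0.34,0,0,0,0,1]
    - [-0.04,0.5,0,0,0,0,1]
    - [-0.05,0.67,0,0,0,0,1]
    - [-0.063,0.84,0,0,0,0,1]
    - [-0.075,1,0,0,0,0,1]

```text
time: 38.67
tool_pos: [0.5358, 0.079, 0.23]
orientation: [0.999, 0.038, 0.002, 0.0]
contact_force: [-1.1, -3.4, 10.9]
gripper_width: 0.157
```

Request:
servo_tool:
  deltas:
    - [-0.013,0.15,0,0,0,0,1]
    - [-0.025,0.3,0,0,0,0,1]
    - [-0.034,0.45,0,0,0,0,1]
    - [-0.042,0.55,0,0,0,0,1]
    - [-0.047,0.61,0,0,0,0,1]
    - [-0.047,0.63,0,0,0,0,1]
    - [-0.047,0.63,0,0,0,0,1]

```text
time: 39.25
tool_pos: [0.5311, 0.1421, 0.2301]
orientation: [0.999, 0.039, 0.002, -0.0]
contact_force: [-2.1, 1.9, 11.2]
gripper_width: 0.154
```

Request:
servo_tool:
  deltas:
    - [-0.002,0.02,0,0,0,0,1]
    - [-0.003,0.04,0,0,0,0,1]
    - [-0.003,0.04,0,0,0,0,1]

```text
time: 39.5
tool_pos: [0.5312, 0.1433, 0.2301]
orientation: [0.999, 0.039, 0.001, 0.002]
contact_force: [-1.5, -27.3, 14.4]
gripper_width: 0.157
```

End stop reached (27 N, 265 mm travelled). Releasing with a small opening and rising.

Request:
servo_tool:
  deltas:
    - [0,-0.01,0,0,0,0,0.3]
    - [0,-0.03,0,0,0,0,0.3]
    - [0,-0.03,0,0,0,0,0.3]
    - [0,-0.03,0.05,0,0,0,0.3]
    - [0,-0.03,0.3,0,0,0,0.3]
    - [0,-0.03,0.7,0,0,0,0.3]
    - [0,-0.03,1,0,0,0,0.3]
    - [0,-0.03,1,0,0,0,0.3]

```text
time: 40.17
tool_pos: [0.5313, 0.1429, 0.334]
orientation: [0.999, 0.039, 0.005, -0.001]
contact_force: [0.2, -0.3, 0.4]
gripper_width: 0.356
```

Request:
servo_tool:
  deltas:
    - [-0.2,0,0.2,0,0,0,1]
    - [-0.4,0.1,0.4,0,0,0,1]
    - [-0.5,0.2,0.7,0,0,0,1]
    - [-0.5,0.4,0.7,0,0,0,1]
    - [-0.5,0.4,0.7,0,0,0,1]

```text
time: 40.58
tool_pos: [0.4798, 0.1844, 0.3995]
orientation: [0.999, 0.039, 0.002, -0.001]
contact_force: [0.4, 0.1, 1.1]
gripper_width: -0.002
```

```bash
python3 - <<'E'
from h import *
o=status.observe(); print(o["tool_pos"].round(4),o["orientation"].round(3),o["contact_force"].round(1))
f=grab("wrist","A_w"); crop(f,0,0,560,420,1.42,"A1"); f=grab("scene","A_s"); crop(f,200,90,420,270,3.6,"A2");f=grab("side","A_d")
E
```

```text
[0.4798 0.1844 0.3995] [ 0.999  0.039  0.002 -0.001] [0.4 0.1 1.1]
```

View pics/A1.png

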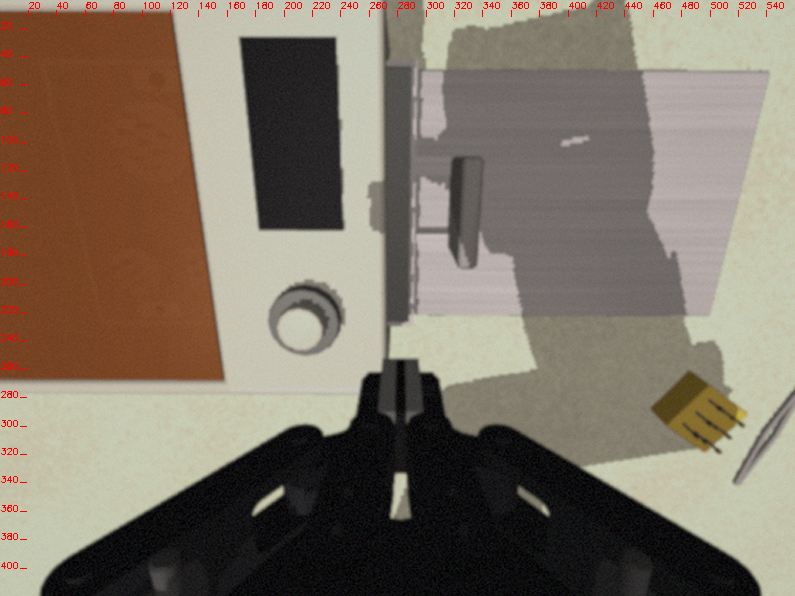

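View pics/A2.png

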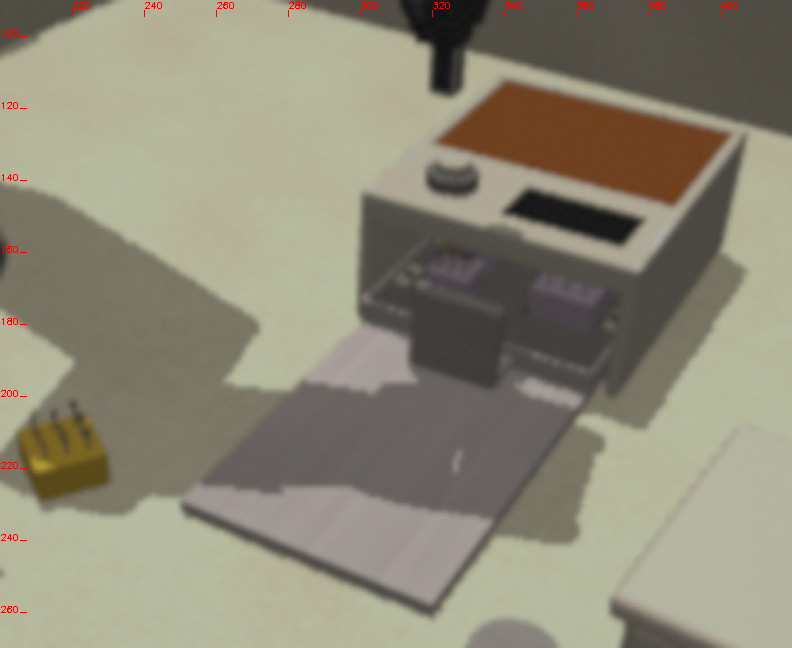

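```bash
python3 - <<'E'
from h import *
f=load("A_s"); crop(f,305,120,345,150,16,"B1",5)
f=load("A_d"); crop(f,215,255,265,295,14,"B2",5)
f=load("A_w"); crop(f,175,190,255,260,9,"B3",5)
E
```

```text
(no output)
```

View pics/B1.png

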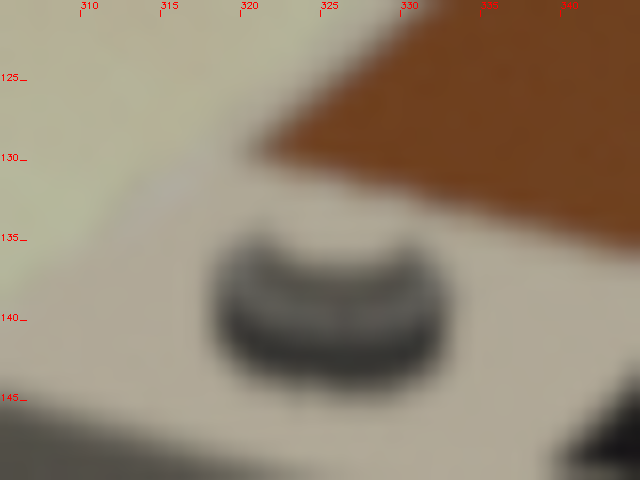

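View pics/B2.png

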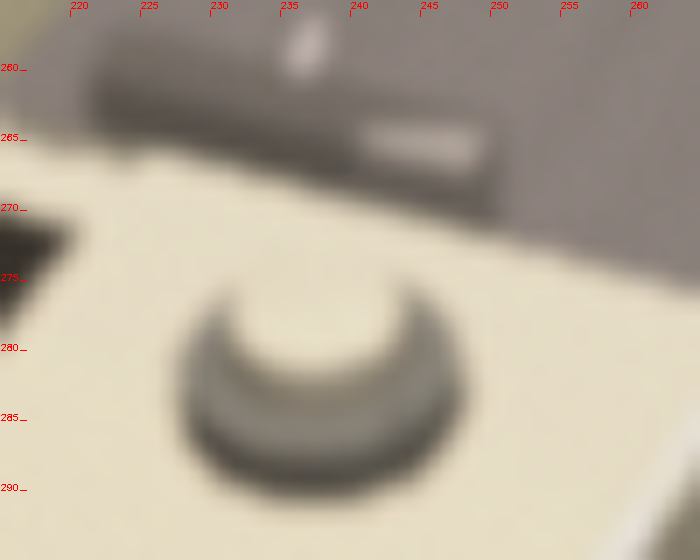

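View pics/B3.png

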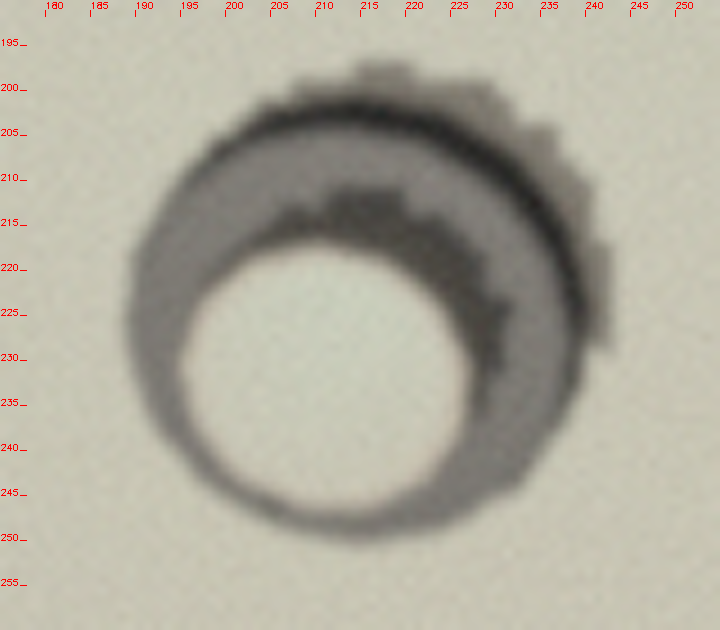

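```bash
python3 - <<'E'
from h import *
np.set_printoptions(precision=4,suppress=True)
obs=[("A_w",(211-0,232)),("A_d",(237.5,277.2)),("A_s",(325.4,133.9))]
def solve(o):
    A=np.zeros((3,3));b=np.zeros(3)
    for n,uv in o:
        f=load(n); p=f["pose"][:3,3]; d=ray(f,[uv],.1)[0]-p; d/=np.linalg.norm(d); Q=np.eye(3)-np.outer(d,d); A+=Q;b+=Q@p
    return np.linalg.solve(A,b)
for o in (obs,obs[:2],[obs[0],obs[2]],obs[1:]): print(solve(o))
for z in (.12,.13,.14,.15): print(z,[ray(load(n),[uv],z)[0,:2] for n,uv in obs])
th=np.radians(4.3);y=np.array([-np.sin(th),np.cos(th)]);h=np.array([.5312,.1433])
print("expect line point 50 behind mouth:",h+y*.098)
f=load("A_w"); print("ring ctr at .125",ray(f,[(214.5,226)],.125), "diam est", (ray(f,[(195,232)],.14)-ray(f,[(227,232)],.14)))
E
```

```text
[0.4604 0.2433 0.1389]
[0.4597 0.2428 0.1382]
[0.4618 0.2431 0.14  ]
[0.4601 0.2436 0.139 ]
0.12 [array([0.4524, 0.2475]), array([0.4708, 0.224 ]), array([0.4439, 0.2782])]
0.13 [array([0.4568, 0.2452]), array([0.4644, 0.2339]), array([0.4531, 0.2605])]
0.14 [array([0.4612, 0.243 ]), array([0.458 , 0.2438]), array([0.4624, 0.2429])]
0.15 [array([0.4656, 0.2407]), array([0.4516, 0.2537]), array([0.4717, 0.2252])]
expect line point 50 behind mouth: [0.5239 0.241 ]
ring ctr at .125 [[0.4606 0.2433 0.125 ]] diam est [[-0.0021  0.0267  0.    ]]
```

Request:
servo_tool:
  deltas:
    - [-0.1,0.3,0,0,0,0,1]
    - [-0.19,0.59,-0.2,0,0,0,1]
    - [-0.19,0.59,-0.5,0,0,0,1]
    - [-0.19,0.59,-0.7,0,0,0,1]
    - [-0.19,0.59,-0.7,0,0,0,1]
    - [-0.19,0.59,-0.7,0,0,0,1]

```text
time: 41.23
tool_pos: [0.4614, 0.2408, 0.3269]
orientation: [0.999, 0.038, -0.001, 0.001]
contact_force: [-0.2, 0.4, 1.2]
gripper_width: 0.001
```

```bash
python3 lk.py C1 130,120
```

```text
t 41.23 [0.4614 0.2408 0.3269] toolY -85.63 [-0.2  0.4  1.2] 0.001
```

View pics/C1.png

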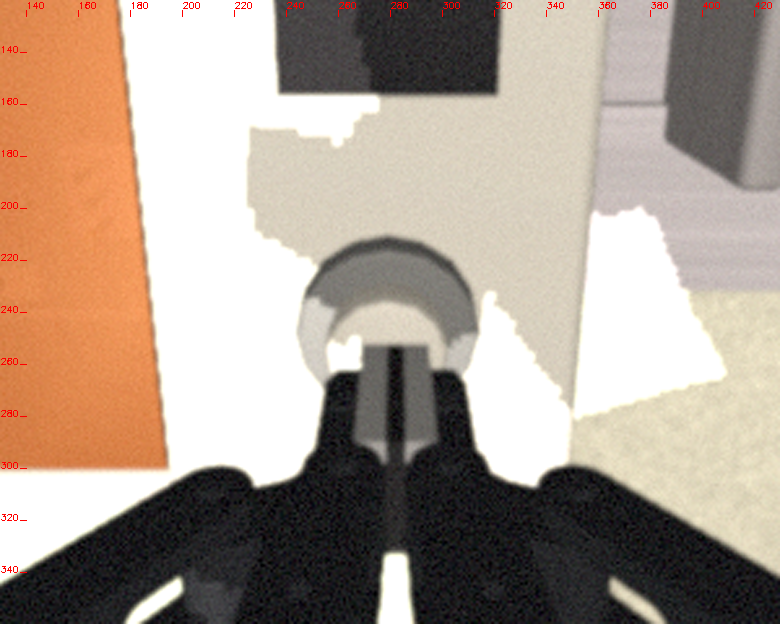

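Request:
servo_tool:
  deltas:
    - [-0.005,0.02,-0.05,0,0,0,1]
    - [-0.005,0.02,-0.1,0,0,0,1]
    - [-0.005,0.02,-0.15,0,0,0,1]
    - [-0.005,0.02,-0.18,0,0,0,1]
    - [-0.005,0.02,-0.18,0,0,0,1]

```text
time: 41.7
tool_pos: [0.4611, 0.2433, 0.3098]
orientation: [0.999, 0.038, 0.001, -0.0]
contact_force: [1.2, 0.5, 4.6]
gripper_width: -0.002
```

Request:
servo_tool:
  deltas:
    - [0,0,-0.02,0,0,0,1]
    - [0,0,-0.03,0,0,0,1]
    - [0,0,-0.03,0,0,0,1]

```text
time: 41.95
tool_pos: [0.4611, 0.2434, 0.3091]
orientation: [0.999, 0.038, 0.001, -0.0]
contact_force: [-6.6, -3.1, 26.6]
gripper_width: -0.0
```

The button bottomed out: the spring read 4.6 N near the end, then a hard stop at 27 N. Now I lift off and let it come up.

```bash
python3 - <<'E'
from h import *
f=grab("side","D_d"); crop(f,205,235,275,300,9,"D1",5)
E
```

Request:
servo_tool:
  deltas:
    - [0,0,0.03,0,0,0,1]
    - [0,0,0.1,0,0,0,1]
    - [0,0,0.3,0,0,0,1]
    - [0,0,0.7,0,0,0,1]
    - [0,0,1,0,0,0,1]

```text
time: 42.42
tool_pos: [0.4606, 0.2432, 0.4086]
orientation: [0.999, 0.038, -0.0, 0.0]
contact_force: [0.4, -0.2, 0.4]
gripper_width: -0.004
```

Request:
servo_tool:
  deltas:
    - [0,-0.4,0,0,0,0,1]
    - [0,-0.8,0,0,0,0,1]
    - [0,-1,0,0,0,0,1]
    - [0,-1,0,0,0,0,1]
    - [0,-1,0,0,0,0,1]

```text
time: 42.83
tool_pos: [0.4607, 0.1426, 0.4069]
orientation: [0.999, 0.037, -0.0, -0.0]
contact_force: [1.3, 0.1, 0.4]
gripper_width: 0.002
```

```bash
python3 - <<'E'
from h import *
o=status.observe(); print(o["time"],o["tool_pos"].round(4),o["contact_force"].round(1))
f=grab("side","E_d"); crop(f,205,235,275,300,9,"E1",5); f=grab("scene","E_s"); crop(f,130,90,430,390,2,"E2"); crop(f,280,130,400,210,6.5,"E4"); f=grab("wrist","E_w"); crop(f,0,0,560,420,1.42,"E3")
E
```

```text
42.8333 [0.4607 0.1426 0.4069] [1.3 0.1 0.4]
```

View pics/D1.png

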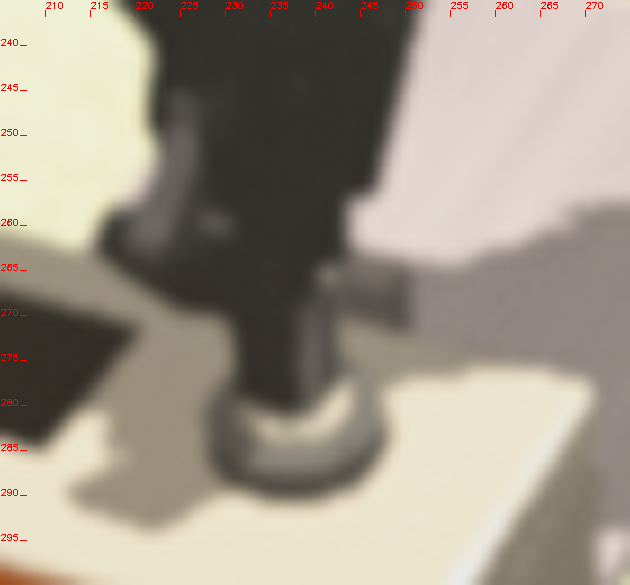

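View pics/E1.png

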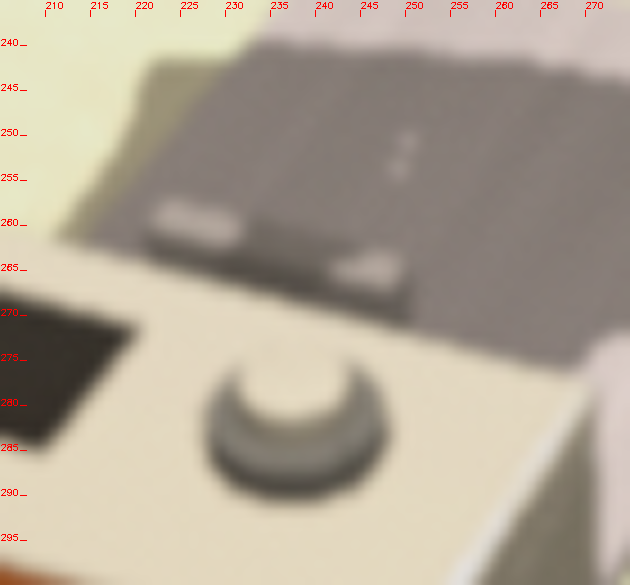

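View pics/E2.png

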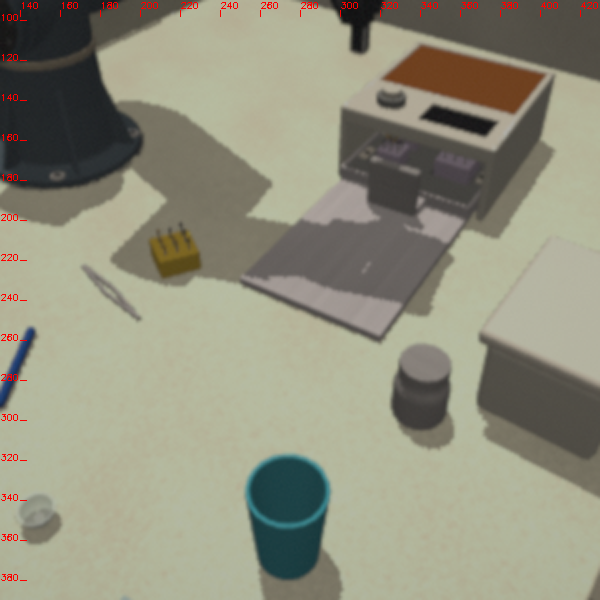

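View pics/E4.png

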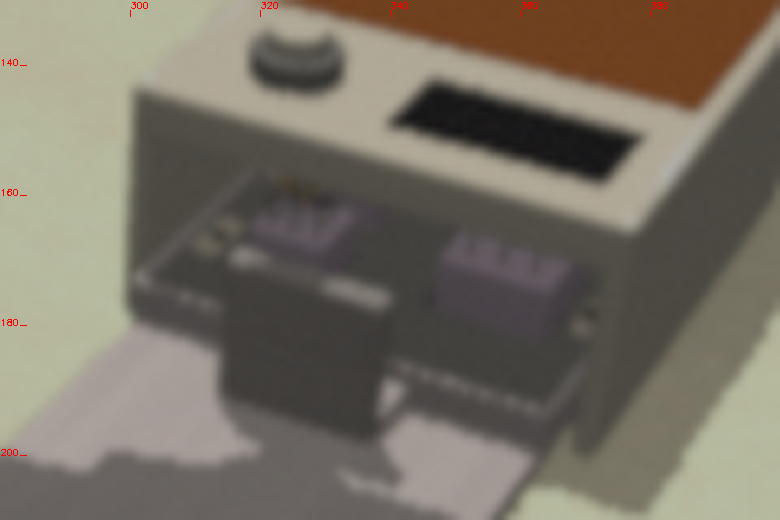

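View pics/E3.png

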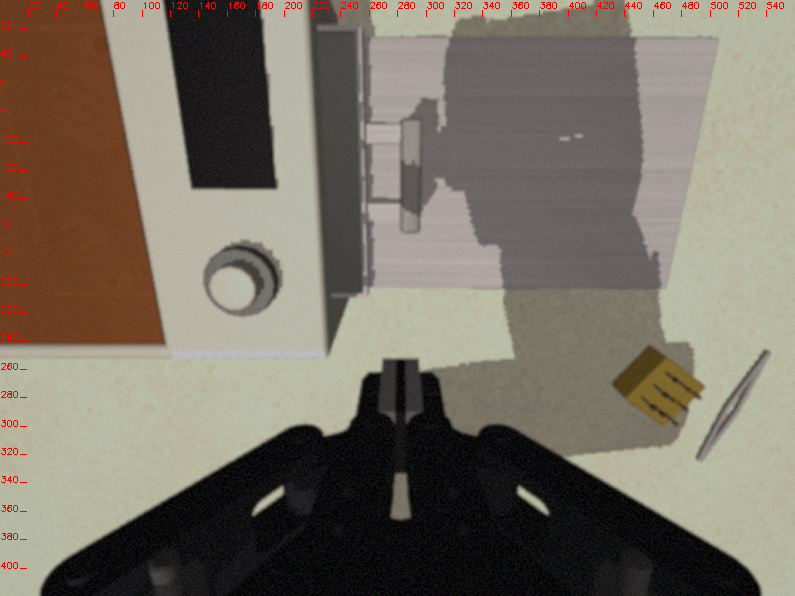

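```bash
python3 - <<'E'
from h import *
f=load("E_w"); R=lambda p,z: ray(f,np.array(p)/1.42-.5,z)[:,:2]
P=R([(401,118),(420,121),(419,233),(402,231)],.088); print("handle centre now",P.mean(0)); 
print("mouth edge", R([(306,10),(327,356)],.12))
E
```

```text
handle centre now [0.52955114 0.14321797]
mouth edge [[0.61101313 0.20561048]
 [0.41178588 0.19020252]]
```

```bash
python3 - <<'E'
from workcell import r
print(r.close_job())
E
```

```text
the job is handed in; nothing more can be done
None
```

The job is done and handed in at about 43 s of the 210 s allowed. All five blocks are in their own pockets, the tray is home, and the start button was pressed and came back up.

**Tray out:** I pulled it out by the handle until it met the outer stop, which pushed back with 8.7 N.

**Blocks:** I seated them in the order large round, small square, small round, large square, oblong. Each met the pocket floor at the expected height. Before I closed the tray, the overhead and scene views showed all five upright in the pockets their cards show. After it was closed, only the two handle-end blocks were visible under the hood, still in place.

**Tray home:** I pushed it 265 mm to the end stop (27 N) before pressing the button. A final camera check put the handle at y = 0.143 m, the same as at the stop.

**Button:** The spring read 4.6 N near the bottom, then it hit a hard stop at 27 N. The side view after I lifted off shows it back up.

**Other objects:** The cup and jar are standing, the yellow look-alike was left alone, and the gripper was clear of everything at hand-in.

**Checks that disagreed:**
- My camera estimate of the gap between hood mouth and handle came out at about 56 mm instead of 48 mm. I put this down to a poor reading of the hood's edge, because the travel and the stop force both say the tray is home.
- Block angles from the scene camera differed by up to about 20° from the wrist camera. I used the wrist values, and the grasps confirmed them.

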